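# Load the tube rack into the mixer and latch its hold-down lever

### The arm

A 6-joint arm with a two-finger parallel gripper is mounted at the origin on the work surface. World frame = base frame: x ahead of the robot, y to its left, z up, the work surface at z = 0. Lengths are in m, angles in rad, forces in N, time in s.
With the tool pointing down it reaches from about 0.25 to 0.8 m from the base axis. Payload 8.5 kg.
Tool frame: the origin (TCP) lies midway between the tips of the shut fingers; the grasp point (between the pads) lies arm.tcp_to_grasp behind it (arm.tcp_to_grasp is the distance from the TCP to the grasp point, in m); x points along the fingers, y is the direction in which the jaws open and shut, and the axes are right-handed (so a half turn about x gives the same grasp; the last joint's range is limited). The gripper opens to 85 mm and grips with 20 to 120 N. Pads are 22 mm wide; open, the fingers measure 114 mm over their backs; the gripper's body (76 mm by 85 mm) begins 54 mm behind the grasp point. The pads swing forward as they close: fully open they stand 13 mm farther back than shut.
Start: joints at [1.343, 0.238, -0.013, 1.319, 0, 1.571], TCP at [0.119, 0.511, 0.197] pointing down, gripper open.
Joint ranges: [-2.66, 2.66], [-1.03, 1.9], [-1.14, 1.46], [-1.82, 2.27], [-1.45, 1.34], [-3.14, 3.14]. Speed limits (rad/s): [2.22, 2.22, 2.79, 3.14, 3.14, 3.14].

### API

Orientations are given as a rotation vector (axis times angle).
In Python, from bench import arm, optics, order gives the robot as it stands. The module is installed in compiled form; this text tells all that it offers.
- The arm moves only by the tool drive_tool, never from a script. Its argument "rows" is a list of rows, each an object with "hand": the opening in per cent of the stroke, from 0 (shut) to 100 (fully open); "slide": the shift along the tool's x, y, z in cm, a list of three; "rot": the turn, a rotation vector about the tool's x, y, z in rad, a list of three. In form: [{"hand": hand, "slide": [x, y, z], "rot": [rx, ry, rz]}, ...]. A call has 1 to 5 rows; each row shifts and turns the pose as measured when the row begins, along the tool's axes as they then stand; what a row does not reach is not made up. A row lasts 1/12 s, in which the tool goes at most 41.7 mm and 7.16 degrees, less where a joint would pass 70% of its speed; a pose out of reach is approached as far as the arm can. A call with a gripper value outside its range is refused whole. The fingers move at their own pace and stop on an object; "grip_force" is the grip in N (left out, the last holds). Time passes only in rows, so rows that do not move let the fingers close. It gives the time, the measured TCP pose, the force and the opening at its end, in the units of the state.
- arm.get_state(): the state, without advancing time (a new reading comes with each control period).
- optics.camera(name): name is "scene" or "top" or "wrist"; returns a dict with "image" (420x560x3 uint8, blue, green, red), "z_map" (420x560 float32, m along the optical axis (not along the pixel's ray), 0 where there is no reading), "fx", "fy", "cx", "cy" (pixels), "pose" (4x4, takes a point from camera to world coordinates); the wrist camera has in their place "T_tool_cam" (4x4, takes a point from camera to tool coordinates, whose origin is the TCP and whose axes are the tool frame's). Camera axes: x right, y down, z forward; pixel columns grow to the right and rows downward; lengths in m; the calibration is good to about 2 mm. A picture is of the moment at which its call begins: read the wrist's pose just before it.
- order.finish_job(): hands the job in, once; it reports no verdict.
The state is a dict: "time_s": time; "qpos": joint angles; "joint_velocities": joint speeds; "tau": joint torques, N m; "position": TCP position; "tool_rot": TCP orientation; "contact_force": force on the tool from outside, world axes, zero at the start; "torque": the same for the moment, N m; "finger_gap": opening from 0.0 (shut) to 1.0 (fully open).
Only numpy, scipy, OpenCV 4.12 (cv2) and the standard library are available. Lean on these libraries where they do the work, as an engineer would, in place of code of your own. Each camera call takes 0.05 s, during which the arm holds its last target. There are 200 camera calls.

### The job

Take the tube rack from the sloping stand and set it down gently, tubes up, fully home in the mixer's loading bay, and let go of it while the mixer's lever is still up. Then press the sprung lever down until its catch clicks and holds it by itself, so that the hold-down finger lies over the rack. Leave the tip box, the jar and the tub where they are.

Things in the scene. Friction and masses are not known exactly. Their poses are not given: they have to be found in the camera images.
- rack: Loose grey tube rack, block 130 (x) x 48 (y) x 45 mm (z), with 2 x 4 white tube caps 16 mm tall on the middle 84 x 40 mm of its top; 0.15 to 0.3 kg. Origin: centre of its underside; z out of its top. It starts on the stand's slope, z leaning 35 degrees from vertical towards the low end. Grip it across its 48 mm width: the long sides stay upright and free. The same either way round.
- stand: Fixed white sloping stand: base plate 150 x 90 x 8 mm, ramp 142 mm long and 50 mm wide that rises 35 degrees towards +x; a lip 16 mm tall at its low end (-x, roughly towards the robot). The ramp's surface is 65 mm up at its middle. Origin: centre of the underside, on the table.
- mixer: Fixed cream tube mixer, base 240 x 240 mm, top 50 mm above the table; the loading bay is on its -y half, the lever on its +y half. Origin: centre of its underside on the table; -x is its front (roughly towards the robot).
- bay (a point): Centre of the loading bay's floor (aluminium, 55 mm above the table), mixer's axes. The rack's underside belongs here, long axis along x, either way round. 12 mm tall steel guides stand around: end stops 138 mm apart (x) and, only in the last 22 mm at each end, side guides 54 mm apart (y): 4 and 3 mm of play each side. The long sides are open in the middle for fingers.
- hinge (a point): Point on the lever's hinge axis (along y), mixer's axes: 89 mm in +x, 140 mm in +y, 41 mm in z from the bay. The shaft also carries a hold-down finger (10 mm thick, 38 mm long, bent) at the bay's far (+x) end: clear of the bay while the lever is up; lever down, it lies over the rack's last 12 mm, 4 mm above its top.
- press_pad (a point): Centre of the top face of the lever's grey press pad (40 long x 44 wide x 10 mm), 150 mm from the hinge axis along the lever and 9 mm above its centre line. The lever points from the hinge to -x and, at rest, 0.87 rad (50 degrees) upward, so the pad comes down on an arc; latched it is level, 105 mm above the table.
- lever (a joint): Angle of the sprung lever, rad: 0 = up (rest), 0.87 = level, held by the catch; the catch clicks as it is pushed to level, and its stop is at 0.90, so push to the stop. Pushing at the pad takes about 2 N at first, at most some 12 N (near 0.78), about 5 N at the end. Let go before the click, it springs back up. The catch: a sprung wedge bolt in a dark steel post, 31 mm tall, under the lever.
- tip_box: Bystander: loose white box with blue lid, 122 x 87 x 73 mm; origin at the centre of its underside.
- jar: Bystander: loose jar with blue cap, 80 mm across, 120 mm tall; origin at the centre of its underside.
- tub: Bystander: loose open white tub, 110 mm across, 110 mm tall; origin at the centre of its underside.
Things that resemble listed ones, but are neither listed nor needed, are in the scene too. Of the things like the rack, leave any that is orange; of the rest the larger one is meant.

How it is judged:
By the outcome, as a careful person would: the job done as asked, in the order asked, and still so for the second after the job is handed in, with the robot touching nothing.
It also fails if it takes over 61 s, if anything falls off the work surface, if the arm or the gripper's body presses on something with over 40 N, if the wrist force passes 120 N, or if a joint passes its speed limit or range.

## Working session

There is one attempt and no reset: what is moved stays moved. The work goes in short steps, Python scripts to look and compute and a tool call to move; the robot and the scene stay as the last step left them, time stands still between calls to the robot, and variables do not carry over. Pictures are saved under pics/ and viewed, about 8 in all and at most 12, crops included, and the job is handed in when it is done.

Besides the shell and the picture viewer there is one more tool, called after "Request:" by a JSON object that holds its "api" and its "payload", one argument or row to a line. drive_tool: Moves the arm, as the interface text tells. Its arguments: {"type":"object","properties":{"rows":{"type":"array"},"grip_force":{"type":"number"}},"required":["rows"]}

```bash
mkdir -p pics; cat > h.py <<'E'
import numpy as np, cv2
from scipy.spatial.transform import Rotation as R
from bench import arm, optics, order
def cloud(name):
    s=arm.get_state(); c=optics.camera(name)
    z=c["z_map"].astype(float); v,u=np.mgrid[:z.shape[0],:z.shape[1]]
    p=np.stack([(u-c["cx"])/c["fx"]*z,(v-c["cy"])/c["fy"]*z,z,np.ones_like(z)],-1)
    T=c.get("pose")
    if T is None:
        W=np.eye(4);W[:3,:3]=R.from_rotvec(s["tool_rot"]).as_matrix();W[:3,3]=s["position"]
        T=W@c["T_tool_cam"]
    P=(p@np.array(T).T)[...,:3]; P[z==0]=np.nan
    return c["image"],P,c,np.array(T)
E
python3 - <<'E'
from h import *
s=arm.get_state();print(s,arm.tcp_to_grasp)
for n in("scene","top"):
    im,P,c,T=cloud(n);cv2.imwrite(f"pics/{n}0.png",im);np.savez(f"{n}0.npz",im=im,P=P,T=T,K=[c["fx"],c["fy"],c["cx"],c["cy"]]);print(n,T[:3,3],T[:3,2],c["fx"])
c=optics.camera("wrist");print(c["T_tool_cam"])
E
```

```text
{'time_s': 0.0, 'qpos': array([ 1.34295661e+00,  2.38796400e-01, -1.42626962e-02,  1.31923815e+00,
        1.95991558e-05,  1.57080892e+00]), 'joint_velocities': array([ 0.00034212,  0.00032529,  0.00110885, -0.00018677, -0.0013635 ,
       -0.00159193]), 'tau': array([ 1.29538559e-03, -5.38776433e+01,  3.46442199e+01,  1.82238448e-02,
        7.25560403e-05,  7.28732381e-07]), 'position': array([0.11846702, 0.5109588 , 0.19686621]), 'tool_rot': array([ 0.177718  ,  1.5635737 , -0.18006106]), 'contact_force': array([-0.22914465,  0.01616181,  0.53384344]), 'torque': array([-0.00226736, -0.01414318,  0.04501146]), 'finger_gap': 0.9988592571006744} 0.0187
scene [1.44550046 0.11061551 1.3879632 ] [-0.57447938 -0.084733   -0.81412147] 545.4747337796406
top [ 0.30773232 -0.0167783   1.63220138] [ 1.62315484e-01  9.31069685e-04 -9.86738474e-01] 445.61862226208774
[[-6.62544520e-04 -2.80857250e-01  9.59749325e-01 -1.76716499e-01]
 [ 9.99998768e-01  1.17994245e-03  1.03562364e-03 -8.04962916e-04]
 [-1.42331137e-03  9.59748828e-01  2.80856122e-01 -7.15486091e-02]
 [ 0.00000000e+00  0.00000000e+00  0.00000000e+00  1.00000000e+00]]
```

```bash
python3 -c "
import cv2,numpy as np
a=cv2.imread('pics/scene0.png');b=cv2.imread('pics/top0.png');print(a.shape,b.shape)"
```

```text
(420, 560, 3) (420, 560, 3)
```

View pics/scene0.png

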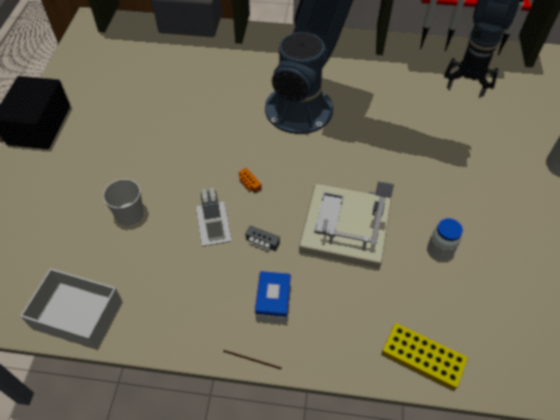

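View pics/top0.png

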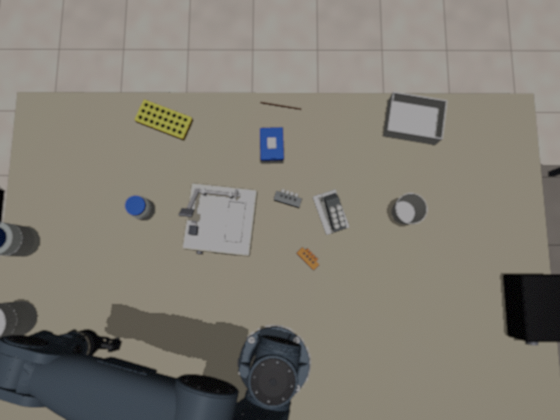

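The scene view shows the rack on its white stand at about (212,215) and the mixer at (347,222). In the top view they are at (333,212) and (220,220). The loose dark rack at (288,198) and the orange one at (308,258) are look-alikes. Next I'll measure both.

```bash
python3 - <<'E'
from h import *
for n in ("top","scene"):
    d=np.load(n+"0.npz");P=d["P"];im=d["im"]
    def rect(m,l):
        m=m.astype(np.uint8);k,lab,st,ce=cv2.connectedComponentsWithStats(m)
        for i in range(1,k):
            if st[i,4]<25: continue
            q=P[lab==i]; r=cv2.minAreaRect(q[:,:2].astype(np.float32)*1000)
            print(n,l,st[i,4],"px",ce[i].round(),"rect",np.round(r[0],1),np.round(r[1],1),round(r[2],1),"z",np.percentile(q[:,2],[5,50,95]).round(3))
    X,Y,Z=P[...,0],P[...,1],P[...,2]
    reg=(X>0.2)&(X<0.75)&(Y>-0.25)&(Y<0.4)
    rect(reg&(Z>0.04)&(Z<0.061),"z50")
    rect(reg&(Z>0.075),"high")
    rect(reg&(Z>0.004)&(Z<0.014),"z8")
# view crops
d=np.load("top0.npz");a=cv2.resize(d["im"][170:270,170:360],None,fx=4,fy=4,interpolation=cv2.INTER_CUBIC)
cv2.imwrite("pics/crop1.png",a)
E
```

```text
top z50 3872 px [221. 221.] rect [496.7 196.4] [240.6 249.3] 84.0 z [0.045 0.051 0.058]
top high 30 px [267. 154.] rect [732.3  25. ] [33.5 24.4] 14.1 z [0.075 0.077 0.081]
top high 398 px [203. 200.] rect [539.2 212.7] [172.7 115.5] 86.6 z [0.097 0.132 0.229]
top high 562 px [334. 209.] rect [ 528.1 -206.8] [135.   49.8] 19.0 z [0.083 0.113 0.136]
top high 101 px [193. 229.] rect [465.9 285.7] [31.2 47.6] 86.1 z [0.076 0.082 0.087]
top z8 267 px [322. 213.] rect [ 526.3 -166.7] [164.7  47.8] 16.8 z [0.005 0.008 0.013]
scene z50 4622 px [344. 223.] rect [499.3 193.2] [240.4 251.9] 84.0 z [0.045 0.051 0.057]
scene z50 65 px [213. 229.] rect [ 584.  -191.7] [ 9.1 45.1] 20.6 z [0.041 0.05  0.06 ]
scene high 864 px [367. 216.] rect [555.1 237.1] [126.3 223.9] 40.5 z [0.082 0.13  0.227]
scene high 588 px [210. 207.] rect [ 532.1 -210.3] [133.8  49.8] 19.9 z [0.082 0.117 0.136]
scene high 34 px [271. 276.] rect [730.9  -1.9] [32.7 23.2] 48.9 z [0.075 0.076 0.079]
scene z8 31 px [254. 191.] rect [ 396.1 -101.1] [15.4 46.3] 18.9 z [0.005 0.009 0.012]
scene z8 515 px [215. 229.] rect [ 537.2 -207.1] [157.4 104.1] 21.2 z [0.005 0.009 0.013]
```

View pics/crop1.png

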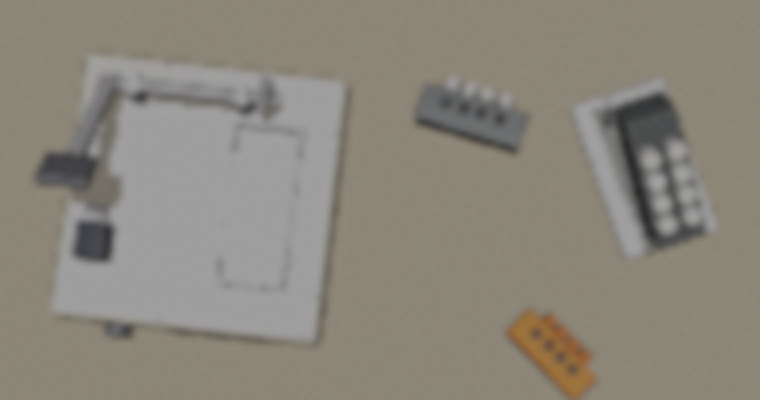

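The crop shows the stand yawed about +20° with the rack's bare end high. It also shows the mixer yawed about -6°, with the bay outline around (258,207) in crop pixels. I'll go over the mixer first for a closer look, then on to the stand.

```bash
cat >> h.py <<'E'
def tool(yaw,tilt=0):
    """tool x down, tilted outward by tilt along yaw; tool y = left of yaw"""
    c,s=np.cos(yaw),np.sin(yaw);t=tilt
    x=np.array([np.sin(t)*c,np.sin(t)*s,-np.cos(t)]);y=np.array([-s,c,0])
    return np.stack([x,y,np.cross(x,y)],1)
def plan(*wps):
    s=arm.get_state();p=np.array(s["position"]);M=R.from_rotvec(s["tool_rot"])
    for (q,Mt) in wps:
        q=np.array(q,float);Mt=R.from_matrix(Mt);rv=(M.inv()*Mt).as_rotvec()
        n=int(np.ceil(max(np.linalg.norm(q-p)/.040,np.linalg.norm(rv)/.12,1)))
        print("-> ",q.round(4),n,"rows  rot",(rv/n).round(3).tolist())
        for i in range(n):
            Mi=M*R.from_rotvec(rv*i/n); print(Mi.inv().apply((q-p)/n*100).round(2).tolist())
        p,M=q,Mt
E
python3 - <<'E'
from h import *
plan(([.40,.15,.32],tool(np.radians(-6))))
E
```

```text
->  [0.4  0.15 0.32] 12 rows  rot [-0.01, -0.0, 0.0]
[-1.02, -2.4, 2.96]
[-1.02, -2.43, 2.94]
[-1.02, -2.46, 2.92]
[-1.02, -2.49, 2.89]
[-1.02, -2.52, 2.86]
[-1.02, -2.55, 2.84]
[-1.02, -2.58, 2.81]
[-1.02, -2.61, 2.78]
[-1.02, -2.64, 2.76]
[-1.02, -2.67, 2.73]
[-1.02, -2.69, 2.7]
[-1.02, -2.72, 2.68]
```

Request:
{"api": "drive_tool", "payload": {
  "rows": [
    {"hand": 100,"slide": [-2.0,-2.4,2.9],"rot": [0,0,0]},
    {"hand": 100,"slide": [-2.0,-2.4,2.9],"rot": [0,0,0]},
    {"hand": 100,"slide": [-2.0,-2.4,2.9],"rot": [0,0,0]},
    {"hand": 100,"slide": [-2.0,-2.4,2.9],"rot": [0,0,0]},
    {"hand": 100,"slide": [-2.0,-2.4,2.9],"rot": [0,0,0]}
  ]
}}

```text
time_s: 0.57
position: [0.2287, 0.3632, 0.2914]
tool_rot: [0.162, 1.568, -0.18]
contact_force: [1.6, 1.0, 0.1]
finger_gap: 0.999
```

Request:
{"api": "drive_tool", "payload": {
  "rows": [
    {"hand": 100,"slide": [-1.0,-2.6,2.9],"rot": [0,0,0]},
    {"hand": 100,"slide": [-1.0,-2.6,2.9],"rot": [0,0,0]},
    {"hand": 100,"slide": [0,-2.8,2.7],"rot": [-0.02,0,0]},
    {"hand": 100,"slide": [0,-2.8,2.7],"rot": [-0.04,0,0]},
    {"hand": 100,"slide": [0,-2.8,2.7],"rot": [-0.04,0,0]}
  ]
}}

```text
time_s: 0.98
position: [0.3416, 0.196, 0.3176]
tool_rot: [0.083, 1.568, -0.093]
contact_force: [0.0, 1.6, -0.3]
finger_gap: 1.005
```

Request:
{"api": "drive_tool", "payload": {
  "rows": [
    {"hand": 100,"slide": [0,-2.0,2.5],"rot": [-0.02,0,0]},
    {"hand": 100,"slide": [0,-2.0,2.0],"rot": [0,0,0]},
    {"hand": 100,"slide": [0,0,0],"rot": [0,0,0]},
    {"hand": 100,"slide": [0,0,0],"rot": [0,0,0]}
  ]
}}

```text
time_s: 1.32
position: [0.3864, 0.1425, 0.318]
tool_rot: [0.071, 1.568, -0.082]
contact_force: [-0.4, -1.2, 0.4]
finger_gap: 0.998
```

```bash
python3 - <<'E'
from h import *
im,P,c,T=cloud("wrist");cv2.imwrite("pics/w1.png",im);np.savez("w1.npz",im=im,P=P,T=T,K=[c["fx"],c["fy"],c["cx"],c["cy"]])
s=arm.get_state();print(s["position"],tool(0).shape,R.from_rotvec(s["tool_rot"]).as_matrix().round(3),s["joint_velocities"].round(3))
E
```

```text
[0.3862843  0.14282935 0.3178986 ] (3, 3) [[ 0.002  0.096  0.995]
 [-0.008  0.995 -0.096]
 [-1.    -0.008  0.002]] [ 0.041 -0.006 -0.005  0.001  0.006  0.015]
```

View pics/w1.png

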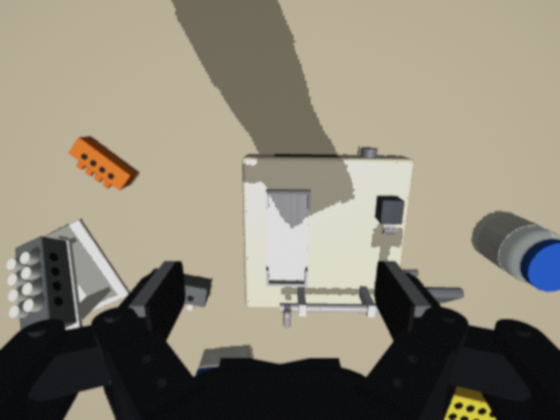

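The wrist view shows the mixer with the bay at cols 268–310, rows 190–283. The catch post is at (390,210), the hinge shaft at row 305, and the lever reaches to about (440,293). I'll measure the bay from its guides.

```bash
python3 - <<'E'
from h import *
d=np.load("w1.npz");P=d["P"];im=d["im"]
X,Y,Z=P[...,0],P[...,1],P[...,2]
sub=np.zeros(Z.shape,bool);sub[150:320,240:415]=1
yaw=np.radians(-6)
# mixer outline: top surface pts
m=(sub&(Z>.045)&(Z<.062)).astype(np.uint8)
q=P[m>0][:,:2].astype(np.float32)*1000;r=cv2.minAreaRect(q);print("top",r, np.median(P[m>0][:,2]))
# guides
b=np.zeros(Z.shape,bool);b[180:295,260:318]=1
g=b&(Z>.0605)&(Z<.075)
print("guide px",g.sum());k,lab,st,ce=cv2.connectedComponentsWithStats(g.astype(np.uint8))
for i in range(1,k):
    if st[i,4]>4: print(st[i],P[lab==i].min(0).round(4),P[lab==i].max(0).round(4))
q=P[g][:,:2].astype(np.float32)*1000;print("guides",cv2.minAreaRect(q))
f=b&(Z>.052)&(Z<.0600);
print("floor z",np.percentile(Z[b],[5,50,95]))
g0=cv2.cvtColor(im,cv2.COLOR_BGR2GRAY)
cv2.imwrite("pics/w1c.png",cv2.resize(im[150:325,235:480],None,fx=3.2,fy=3.2,interpolation=cv2.INTER_CUBIC))
E
```

```text
top ((499.47216796875, 195.68453979492188), (239.66714477539062, 237.58595275878906), 84.00845336914062) 0.05065259755041163
guide px 590
[266 190  45  20 283] [0.4152 0.1165 0.0606] [0.447  0.179  0.0698]
[266 269  42  18 272] [0.5346 0.1034 0.0607] [0.5659 0.1665 0.0695]
[298 289   7   5  35] [0.5718 0.15   0.0614] [0.5743 0.1596 0.0746]
guides ((494.990966796875, 141.1138458251953), (61.17255783081055, 154.50338745117188), 83.86742401123047)
floor z [nan nan nan]
```

View pics/w1c.png

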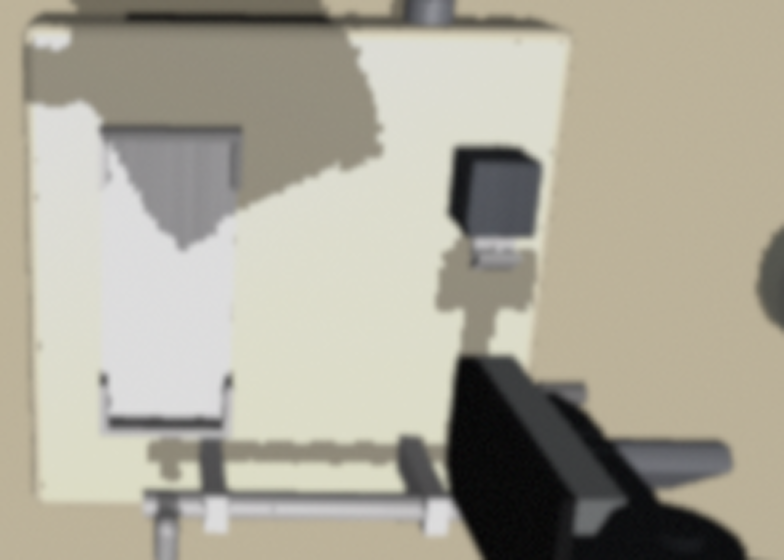

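```bash
python3 - <<'E'
from h import *
d=np.load("w1.npz");P=d["P"];Z=P[...,2]
b=np.zeros(Z.shape,bool);b[180:288,260:318]=1
q=P[b&(Z>.0605)&(Z<.075)][:,:2].astype(np.float32)*1000;r=cv2.minAreaRect(q);print("guides",r)
c=np.array(r[0])/1000;y=np.radians(r[2]-90)
rel=np.array([[np.cos(y),np.sin(y)],[-np.sin(y),np.cos(y)]])@(c-[.4995,.1957]);print("bay in mixer",rel)
plan(([.42,-.22,.26],tool(np.radians(20),np.radians(35))),([.433,-.244,.171],tool(np.radians(20),np.radians(35))))
E
```

```text
guides ((491.126220703125, 141.5290985107422), (61.17255783081055, 146.72946166992188), 83.86742401123047)
bay in mixer [-0.00253881 -0.05475547]
->  [ 0.42 -0.22  0.26] 10 rows  rot [-0.043, -0.06, 0.014]
[0.61, -3.57, 0.68]
[0.59, -3.61, 0.49]
[0.56, -3.63, 0.3]
[0.52, -3.65, 0.11]
[0.47, -3.66, -0.07]
[0.41, -3.66, -0.26]
[0.34, -3.65, -0.44]
[0.25, -3.63, -0.61]
[0.16, -3.6, -0.78]
[0.06, -3.57, -0.94]
->  [ 0.433 -0.244  0.171] 3 rows  rot [0.0, 0.0, 0.0]
[2.51, -0.9, -1.59]
[2.51, -0.9, -1.59]
[2.51, -0.9, -1.59]
```

Request:
{"api": "drive_tool", "payload": {
  "rows": [
    {"hand": 100,"slide": [0.6,-3.6,0.7],"rot": [-0.043,-0.06,0.014]},
    {"hand": 100,"slide": [0.6,-3.6,0.5],"rot": [-0.043,-0.06,0.014]},
    {"hand": 100,"slide": [0.6,-3.6,0.3],"rot": [-0.043,-0.06,0.014]},
    {"hand": 100,"slide": [0.5,-3.6,0.1],"rot": [-0.043,-0.06,0.014]},
    {"hand": 100,"slide": [0.5,-3.7,-0.1],"rot": [-0.043,-0.06,0.014]}
  ]
}}

```text
time_s: 1.78
position: [0.4063, -0.0291, 0.2865]
tool_rot: [-0.072, 1.262, 0.146]
contact_force: [0.8, -0.1, 0.3]
finger_gap: 0.994
```

Request:
{"api": "drive_tool", "payload": {
  "rows": [
    {"hand": 100,"slide": [0.4,-3.6,-0.3],"rot": [-0.043,-0.06,0.014]},
    {"hand": 100,"slide": [0.3,-3.6,-0.4],"rot": [-0.043,-0.06,0.014]},
    {"hand": 100,"slide": [0.3,-3.6,-0.6],"rot": [-0.043,-0.06,0.014]},
    {"hand": 100,"slide": [0.2,-3.6,-0.8],"rot": [-0.043,-0.06,0.014]},
    {"hand": 100,"slide": [0.1,-3.6,-0.9],"rot": [-0.043,-0.06,0.014]}
  ]
}}

```text
time_s: 2.2
position: [0.4249, -0.191, 0.2636]
tool_rot: [-0.19, 0.955, 0.337]
contact_force: [1.3, 0.5, 1.2]
finger_gap: 0.999
```

```bash
python3 - <<'E'
from h import *
plan(([.433,-.244,.171],tool(np.radians(20),np.radians(35))))
E
```

```text
->  [ 0.433 -0.244  0.171] 3 rows  rot [0.008, -0.003, -0.001]
[2.34, -1.71, -2.08]
[2.33, -1.73, -2.07]
[2.33, -1.74, -2.07]
```

Request:
{"api": "drive_tool", "payload": {
  "rows": [
    {"hand": 100,"slide": [2.3,-1.7,-2.1],"rot": [0,0,0]},
    {"hand": 100,"slide": [2.3,-1.7,-2.1],"rot": [0,0,0]},
    {"hand": 100,"slide": [2.3,-1.7,-2.1],"rot": [0,0,0]},
    {"hand": 100,"slide": [0,0,0],"rot": [0,0,0]},
    {"hand": 100,"slide": [0,0,0],"rot": [0,0,0]}
  ]
}}

```text
time_s: 2.62
position: [0.4321, -0.2505, 0.167]
tool_rot: [-0.187, 0.95, 0.335]
contact_force: [-0.5, -0.5, 1.3]
finger_gap: 1.001
```

```bash
python3 - <<'E'
from h import *
im,P,c,T=cloud("wrist");cv2.imwrite("pics/w2.png",im);np.savez("w2.npz",im=im,P=P,T=T,K=[c["fx"],c["fy"],c["cx"],c["cy"]])
s=arm.get_state();print(s["position"],R.from_rotvec(s["tool_rot"]).as_matrix().round(3),s["joint_velocities"].round(3))
E
```

```text
[ 0.43199803 -0.25006575  0.16700993] [[ 0.535 -0.361  0.763]
 [ 0.198  0.932  0.302]
 [-0.821 -0.011  0.571]] [ 0.012 -0.036  0.016  0.02   0.    -0.   ]
```

View pics/w2.png

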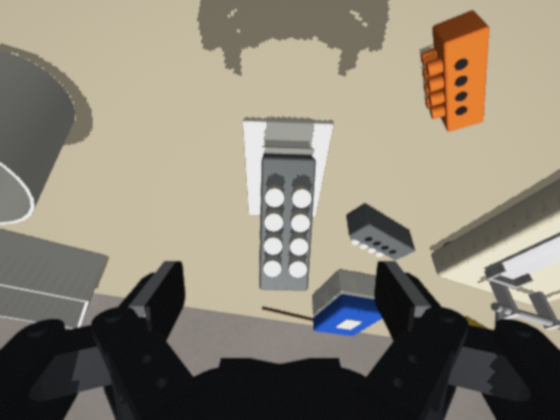

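The rack's top face fills cols 260–315, rows 155–290, with its caps between them and the lip at its near end (row ~152). I'll fit its pose from the depth.

```bash
python3 - <<'E'
from h import *
d=np.load("w2.npz");P=d["P"];im=d["im"].astype(int)
b=np.zeros(P.shape[:2],bool);b[148:298,252:322]=1
M=tool(np.radians(20.5),np.radians(35));O=np.array([.537,-.207,.065])
# local coords: x_rack=tool z, y=tool y, z=-tool x
A=np.stack([M[:,2],M[:,1],-M[:,0]],1)
L=(P-O)@A
dark=im.max(2)<130
h=L[...,2]
print(np.histogram(h[b],bins=np.arange(-.03,.08,.005)))
m=b&(h>.038)&(h<.052); q=P[m]
c0=q.mean(0);n=np.linalg.svd(q-c0,full_matrices=False)[2][2];n*=np.sign(n[2]);print("normal",n,"lean deg",np.degrees(np.arccos(n[2])),"az",np.degrees(np.arctan2(-n[1],-n[0])))
r=cv2.minAreaRect((L[b&(h>.036)&(h<.075)][:,:2]*1000).astype(np.float32));print(r,"top h",np.median(h[m]))
capm=b&(h>.056)&(h<.07);rc=cv2.minAreaRect((L[capm][:,:2]*1000).astype(np.float32));print("caps",rc,np.median(h[capm]))
ct=O+A@np.array([r[0][0]/1000,r[0][1]/1000,np.median(h[m])]);print("top centre",ct,"underside",ct-A[:,2]*.045)
E
```

```text
(array([ 105,  106,   26,    0,    0,    0,    5,    6,   17,  303,   33,
         30,   40,   48,  119, 4066,  259,  270, 2213,   16,    0]), array([-3.0000000e-02, -2.5000000e-02, -2.0000000e-02, -1.5000000e-02,
       -1.0000000e-02, -5.0000000e-03,  6.9388939e-18,  5.0000000e-03,
        1.0000000e-02,  1.5000000e-02,  2.0000000e-02,  2.5000000e-02,
        3.0000000e-02,  3.5000000e-02,  4.0000000e-02,  4.5000000e-02,
        5.0000000e-02,  5.5000000e-02,  6.0000000e-02,  6.5000000e-02,
        7.0000000e-02,  7.5000000e-02]))
normal [-0.54247947 -0.19356545  0.81746464] lean deg 35.16820583225487 az 19.637222368167507
((-4.694000244140625, 1.6362171173095703), (48.742618560791016, 129.8208770751953), 88.9416275024414) top h 0.0473256310102615
caps ((-4.9383087158203125, 2.0589370727539062), (39.4998779296875, 82.25143432617188), 88.88748168945312) 0.06315595187486978
top centre [ 0.50739954 -0.21632032  0.10107452] underside [ 0.53157593 -0.20728113  0.06421268]
```

The fit matches the known sizes: 129.8 × 48.7 mm, and a 35.2° lean. I'll approach along the rack's normal.

```bash
cat >> h.py <<'E'
U=np.array([.5316,-.2073,.0642]);MR=tool(np.radians(19.6),np.radians(35));ZR=-MR[:,0]
E
python3 - <<'E'
from h import *
plan((U+.085*ZR,MR))
E
```

```text
->  [ 0.4857 -0.2237  0.1338] 2 rows  rot [0.014, -0.002, -0.003]
[3.06, 0.28, 1.5]
[3.06, 0.31, 1.49]
```

Request:
{"api": "drive_tool", "payload": {
  "rows": [
    {"hand": 100,"slide": [1.3,0.3,1.5],"rot": [0.014,0,0]},
    {"hand": 100,"slide": [2.0,0.3,1.5],"rot": [0.014,0,0]},
    {"hand": 100,"slide": [2.0,0,0],"rot": [0,0,0]},
    {"hand": 100,"slide": [0,0,0],"rot": [0,0,0]}
  ]
}}

```text
time_s: 3.0
position: [0.4857, -0.2206, 0.1462]
tool_rot: [-0.167, 0.949, 0.323]
contact_force: [-1.2, 0.2, -0.3]
finger_gap: 1.002
```

```bash
python3 - <<'E'
from h import *
plan((U+.006*ZR,MR))
E
```

```text
->  [ 0.5284 -0.2085  0.0691] 3 rows  rot [0.002, 0.0, -0.002]
[2.95, -0.11, -0.27]
[2.95, -0.1, -0.27]
[2.95, -0.1, -0.27]
```

Request:
{"api": "drive_tool", "payload": {
  "rows": [
    {"hand": 100,"slide": [1.0,-0.2,-0.6],"rot": [0,0,0]},
    {"hand": 100,"slide": [2.0,-0.1,-0.3],"rot": [0,0,0]},
    {"hand": 100,"slide": [2.0,0,0],"rot": [0,0,0]},
    {"hand": 100,"slide": [2.0,0,0],"rot": [0,0,0]},
    {"hand": 100,"slide": [0,0,0],"rot": [0,0,0]}
  ]
}}

```text
time_s: 3.42
position: [0.5225, -0.2075, 0.0926]
tool_rot: [-0.18, 0.94, 0.329]
contact_force: [0.4, 0.2, -0.9]
finger_gap: 0.999
```

```bash
python3 - <<'E'
from h import *
plan((U+.006*ZR,MR))
E
```

```text
->  [ 0.5284 -0.2085  0.0691] 1 rows  rot [0.021, 0.008, -0.003]
[2.22, -0.27, -0.94]
```

Request:
{"api": "drive_tool", "payload": {
  "rows": [
    {"hand": 100,"slide": [0.8,-0.3,-0.9],"rot": [0.02,0.01,0]},
    {"hand": 100,"slide": [0.8,0,-0.1],"rot": [0,0,0]},
    {"hand": 100,"slide": [0.8,0,-0.1],"rot": [0,0,0]},
    {"hand": 100,"slide": [0,0,0],"rot": [0,0,0]}
  ]
}}

```text
time_s: 3.75
position: [0.5295, -0.2087, 0.0698]
tool_rot: [-0.167, 0.95, 0.319]
contact_force: [0.0, 0.5, -0.4]
finger_gap: 1.005
```

```bash
python3 - <<'E'
from h import *
plan((U+.006*ZR,MR))
E
```

```text
->  [ 0.5284 -0.2085  0.0691] 1 rows  rot [0.004, -0.0, -0.001]
[-0.0, 0.06, -0.12]
```

On target to about 1 mm. Closing.

Request:
{"api": "drive_tool", "payload": {
  "rows": [
    {"hand": 0,"slide": [0,0,0],"rot": [0,0,0]},
    {"hand": 0,"slide": [0,0,0],"rot": [0,0,0]},
    {"hand": 0,"slide": [0,0,0],"rot": [0,0,0]},
    {"hand": 0,"slide": [0,0,0],"rot": [0,0,0]},
    {"hand": 0,"slide": [0,0,0],"rot": [0,0,0]}
  ],
  "grip_force": 60
}}

```text
time_s: 4.17
position: [0.5289, -0.2095, 0.0713]
tool_rot: [-0.167, 0.95, 0.317]
contact_force: [0.9, -0.2, -1.4]
finger_gap: 0.503
```

Request:
{"api": "drive_tool", "payload": {
  "rows": [
    {"hand": 0,"slide": [0,0,0],"rot": [0,0,0]},
    {"hand": 0,"slide": [0,0,0],"rot": [0,0,0]},
    {"hand": 0,"slide": [0,0,0],"rot": [0,0,0]},
    {"hand": 0,"slide": [0,0,0],"rot": [0,0,0]},
    {"hand": 0,"slide": [0,0,0],"rot": [0,0,0]}
  ]
}}

```text
time_s: 4.58
position: [0.5287, -0.2097, 0.0716]
tool_rot: [-0.167, 0.95, 0.317]
contact_force: [2.0, -0.3, -1.2]
finger_gap: 0.502
```

Request:
{"api": "drive_tool", "payload": {
  "rows": [
    {"hand": 0,"slide": [-1.0,0,0],"rot": [0,0,0]},
    {"hand": 0,"slide": [-2.0,0,0],"rot": [0,0,0]},
    {"hand": 0,"slide": [-3.0,0,0],"rot": [0,0,0]},
    {"hand": 0,"slide": [-3.0,0,0],"rot": [0,0,0]},
    {"hand": 0,"slide": [-3.0,0,0],"rot": [0,0,0]}
  ]
}}

```text
time_s: 5.0
position: [0.4604, -0.2294, 0.1666]
tool_rot: [-0.161, 0.958, 0.325]
contact_force: [0.4, -0.6, -2.0]
finger_gap: 0.501
```

```bash
cat >> h.py <<'E'
B=np.array([.4911,.1415,.055]);MB=tool(np.radians(-6.1))
E
python3 - <<'E'
from h import *
plan(([.42,0.,.27],MB),(B+[0,0,.12],MB))
E
```

```text
->  [0.42 0.   0.27] 7 rows  rot [0.063, 0.085, -0.021]
[-0.86, 3.29, 1.3]
[-1.03, 3.34, 1.01]
[-1.17, 3.37, 0.71]
[-1.29, 3.38, 0.39]
[-1.38, 3.37, 0.07]
[-1.44, 3.33, -0.26]
[-1.47, 3.28, -0.59]
->  [0.4911 0.1415 0.175 ] 5 rows  rot [0.0, 0.0, 0.0]
[1.9, 2.97, 1.11]
[1.9, 2.97, 1.11]
[1.9, 2.97, 1.11]
[1.9, 2.97, 1.11]
[1.9, 2.97, 1.11]
```

Weight of about 2 N registers, so the rack is held. Now levelling and carrying.

Request:
{"api": "drive_tool", "payload": {
  "rows": [
    {"hand": 0,"slide": [-1.5,1.5,1.0],"rot": [0.03,0.04,-0.01]},
    {"hand": 0,"slide": [-1.3,3.0,1.0],"rot": [0.06,0.08,-0.02]},
    {"hand": 0,"slide": [-1.3,3.3,0.8],"rot": [0.063,0.085,-0.021]},
    {"hand": 0,"slide": [-1.3,3.3,0.5],"rot": [0.063,0.085,-0.021]},
    {"hand": 0,"slide": [-1.4,3.3,0],"rot": [0.063,0.085,-0.021]}
  ]
}}

```text
time_s: 5.42
position: [0.4203, -0.0983, 0.2533]
tool_rot: [0.003, 1.357, 0.039]
contact_force: [2.7, -0.4, -1.9]
finger_gap: 0.501
```

```bash
python3 - <<'E'
from h import *
plan(([.42,0.,.27],MB),(B+[0,0,.14],MB))
E
```

```text
->  [0.42 0.   0.27] 3 rows  rot [0.043, 0.071, -0.013]
[-0.45, 3.29, 0.18]
[-0.5, 3.29, 0.0]
[-0.53, 3.28, -0.18]
->  [0.4911 0.1415 0.195 ] 5 rows  rot [0.0, 0.0, 0.0]
[1.5, 2.97, 1.11]
[1.5, 2.97, 1.11]
[1.5, 2.97, 1.11]
[1.5, 2.97, 1.11]
[1.5, 2.97, 1.11]
```

Request:
{"api": "drive_tool", "payload": {
  "rows": [
    {"hand": 0,"slide": [-0.5,3.3,0.2],"rot": [0.043,0.071,-0.013]},
    {"hand": 0,"slide": [-0.5,3.3,0],"rot": [0.043,0.071,-0.013]},
    {"hand": 0,"slide": [-0.5,3.3,0.2],"rot": [0.043,0.071,-0.013]},
    {"hand": 0,"slide": [0.8,3.0,1.1],"rot": [0,0,0]},
    {"hand": 0,"slide": [0.8,3.0,1.1],"rot": [0,0,0]}
  ]
}}

```text
time_s: 5.83
position: [0.4536, 0.0662, 0.2629]
tool_rot: [0.083, 1.568, -0.098]
contact_force: [0.8, -0.6, -1.4]
finger_gap: 0.499
```

```bash
python3 - <<'E'
from h import *
plan((B+[0,0,.14],MB))
E
```

```text
->  [0.4911 0.1415 0.195 ] 3 rows  rot [-0.003, 0.001, 0.003]
[2.24, 2.66, 0.95]
[2.25, 2.65, 0.96]
[2.26, 2.64, 0.97]
```

Request:
{"api": "drive_tool", "payload": {
  "rows": [
    {"hand": 0,"slide": [2.0,2.5,0.9],"rot": [0,0,0]},
    {"hand": 0,"slide": [2.0,2.5,0.9],"rot": [0,0,0]},
    {"hand": 0,"slide": [2.0,1.5,0.5],"rot": [0,0,0]},
    {"hand": 0,"slide": [0,0,0],"rot": [0,0,0]},
    {"hand": 0,"slide": [0,0,0],"rot": [0,0,0]}
  ]
}}

```text
time_s: 6.25
position: [0.4877, 0.1386, 0.1972]
tool_rot: [0.078, 1.569, -0.09]
contact_force: [-0.5, -0.7, -1.1]
finger_gap: 0.501
```

```bash
python3 - <<'E'
from h import *
plan((B+[0,0,.14],MB))
im,P,c,T=cloud("wrist");cv2.imwrite("pics/w3.png",im);np.savez("w3.npz",im=im,P=P,T=T,K=[c["fx"],c["fy"],c["cx"],c["cy"]])
E
```

```text
->  [0.4911 0.1415 0.195 ] 1 rows  rot [-0.0, 0.001, 0.008]
[0.22, 0.33, 0.31]
```

View pics/w3.png

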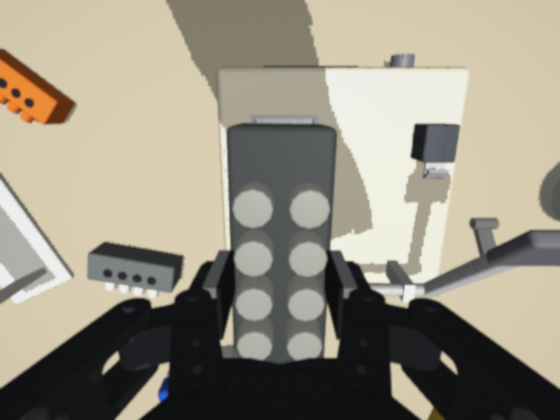

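The rack sits square between the jaws, with its front edge at row 125, cols 228–335. The bay's front stop shows at row ~118, cols 252–317. I'll measure the rack and the stop in this same view.

```bash
python3 - <<'E'
from h import *
d=np.load("w3.npz");P=d["P"]
y=np.radians(-6.1);A=np.array([[np.cos(y),-np.sin(y),0],[np.sin(y),np.cos(y),0],[0,0,1]])
L=(P-B)@A*1000
def box(r0,r1,c0,c1):
    b=np.zeros(P.shape[:2],bool);b[r0:r1,c0:c1]=1;return b
b=box(115,250,222,342)
q=L[b&(L[...,2]>150)]; print("heights",np.percentile(q[:,2],[5,25,50,75,95]).round(1))
t=np.median(q[q[:,2]<np.percentile(q[:,2],60)][:,2]);
m=b&(abs(L[...,2]-t)<5);q=L[m]
print("top z",t,"xmin",q[:,0].min(),np.percentile(q[:,0],1))
c0=q.mean(0);n=np.linalg.svd(q-c0,full_matrices=False)[2][2];n*=np.sign(n[2]);print("normal in bay frame",n.round(4))
xs=q[:,0].min()
for a in range(3,50,8):
    s=q[(q[:,0]>xs+a)&(q[:,0]<xs+a+8)];print(a,s[:,1].min().round(1),s[:,1].max().round(1))
b=box(100,130,240,330);m=b&(L[...,2]>5)&(L[...,2]<18);q=L[m];print("stop",m.sum(),q.min(0).round(1),q.max(0).round(1))
e=box(60,120,210,480)&(abs(L[...,2]+5)<3);q=L[e];print("mixer front x,y",np.percentile(q[:,0],.5),q[:,1].min(),q[:,1].max())
E
```

```text
heights [177.6 178.7 179.4 190.2 195.5]
top z 178.86019268339297 xmin -69.34350733559306 -68.94931718801278
normal in bay frame [-0.0122  0.0117  0.9999]
3 -26.9 21.2
11 -26.8 21.1
19 -26.8 21.0
27 -27.1 21.0
35 -27.0 20.8
43 -27.2 20.7
stop 369 [-72.6 -30.9   6.5] [-65.4  30.4  15. ]
mixer front x,y -114.76451159117676 -64.40847394107443 173.45695200609705
```

```bash
cat >> h.py <<'E'
yb=np.radians(-6.1);AB=np.array([[np.cos(yb),-np.sin(yb),0],[np.sin(yb),np.cos(yb),0],[0,0,1]])
TG=np.array([.4877,.1386,0])+AB@np.array([.0040,.0028,0])   # tcp xy for rack centred in bay
def rel(h=.063):
    s=arm.get_state();M=R.from_rotvec(s["tool_rot"])
    e=TG+[0,0,h]-s["position"];print("slide cm",(M.inv().apply(e)*100).round(2),"bay mm",(AB.T@e*1000).round(1),"rot",(M.inv()*R.from_matrix(MB)).as_rotvec().round(4),"F",s["contact_force"].round(1),"z",s["position"][2].round(4))
E
python3 -c "
from h import *
print(TG);rel()"
```

```text
[0.49197489 0.14095909 0.        ]
slide cm [13.41  0.42  0.41] bay mm [   4.2    3.1 -134.1] rot [-0.0008  0.0004  0.0077] F [-0.5  0.5 -3. ] z 0.1971
```

Request:
{"api": "drive_tool", "payload": {
  "rows": [
    {"hand": 0,"slide": [0.5,0.3,0.4],"rot": [-0.01,0.012,0.01]},
    {"hand": 0,"slide": [2.0,0,0],"rot": [0,0,0]},
    {"hand": 0,"slide": [2.5,0,0],"rot": [0,0,0]},
    {"hand": 0,"slide": [2.5,0,0],"rot": [0,0,0]},
    {"hand": 0,"slide": [0,0,0],"rot": [0,0,0]}
  ]
}}

```text
time_s: 6.72
position: [0.495, 0.1386, 0.1252]
tool_rot: [0.084, 1.573, -0.071]
contact_force: [-1.2, -0.2, -2.5]
finger_gap: 0.503
```

```bash
python3 -c "
from h import *
rel()"
```

```text
slide cm [ 6.22  0.15 -0.3 ] bay mm [ -3.2   2.  -62.2] rot [ 0.0076 -0.0041 -0.0084] F [-1.2 -0.2 -2.5] z 0.1252
```

Request:
{"api": "drive_tool", "payload": {
  "rows": [
    {"hand": 0,"slide": [0.8,0.2,-0.3],"rot": [0,0.005,-0.004]},
    {"hand": 0,"slide": [1.4,0,-0.1],"rot": [0,0,0]},
    {"hand": 0,"slide": [1.4,0,0],"rot": [0,0,0]},
    {"hand": 0,"slide": [0.6,0,0],"rot": [0,0,0]},
    {"hand": 0,"slide": [0,0,0],"rot": [0,0,0]}
  ]
}}

```text
time_s: 7.13
position: [0.4943, 0.1398, 0.0876]
tool_rot: [0.087, 1.573, -0.074]
contact_force: [-0.1, -0.6, -1.9]
finger_gap: 0.502
```

```bash
python3 -c "
from h import *
rel()"
```

```text
slide cm [ 2.46  0.08 -0.23] bay mm [ -2.4   0.9 -24.6] rot [ 0.0037 -0.0038 -0.0077] F [-0.1 -0.6 -1.9] z 0.0876
```

Request:
{"api": "drive_tool", "payload": {
  "rows": [
    {"hand": 0,"slide": [0.0,0.1,-0.25],"rot": [0,0.005,-0.003]},
    {"hand": 0,"slide": [0.4,0,-0.1],"rot": [0,0,0]},
    {"hand": 0,"slide": [0.3,0,-0.1],"rot": [0,0,0]},
    {"hand": 0,"slide": [0,0,0],"rot": [0,0,0]}
  ]
}}

```text
time_s: 7.47
position: [0.4916, 0.1417, 0.0837]
tool_rot: [0.086, 1.574, -0.076]
contact_force: [0.2, 0.1, -2.3]
finger_gap: 0.503
```

```bash
python3 - <<'E'
from h import *
rel()
im,P,c,T=cloud("wrist");L=(P-B)@AB*1000;cv2.imwrite("pics/w4.png",im)
np.savez("w4.npz",L=L)
b=np.zeros(P.shape[:2],bool);b[40:250,215:350]=1
h=L[...,2];t=h[b&(h>40)&(h<80)];t=np.median(t);q=L[b&(abs(h-t)<6)]
q=q[abs(q[:,2]-t)<5];print("top z",t);xs=np.percentile(q[:,0],.5);print("xfront",xs)
c0=q.mean(0);n=np.linalg.svd(q-c0,full_matrices=False)[2][2];print("normal",(n*np.sign(n[2])).round(4))
for a in range(3,50,12):
    s=q[(q[:,0]>xs+a)&(q[:,0]<xs+a+12)];print(a,s[:,1].min().round(1),s[:,1].max().round(1))
m=b&(h>5)&(h<18);q=L[m];print("stop",m.sum(),q.min(0).round(1),q.max(0).round(1))
E
```

```text
slide cm [ 2.07 -0.09  0.06] bay mm [  0.4  -0.7 -20.7] rot [ 0.0032 -0.0052 -0.0063] F [ 0.2  0.1 -2.3] z 0.0837
top z 65.92074803109588
xfront -65.4794581478802
normal [-0.0082 -0.0029  1.    ]
3 -24.0 24.0
15 -24.0 24.0
27 -24.1 23.9
39 -24.3 23.8
stop 921 [-72.9 -31.7   5.2] [-60.8  30.4  14.6]
```

The rack now sits within 0.5 mm of the bay's centre and is square. Lowering it.

Request:
{"api": "drive_tool", "payload": {
  "rows": [
    {"hand": 0,"slide": [0.5,0,0],"rot": [0,0.005,0]},
    {"hand": 0,"slide": [0.6,0,0],"rot": [0,0,0]},
    {"hand": 0,"slide": [0.4,0,0],"rot": [0,0,0]},
    {"hand": 0,"slide": [0.2,0,0],"rot": [0,0,0]},
    {"hand": 0,"slide": [0,0,0],"rot": [0,0,0]}
  ]
}}

```text
time_s: 7.93
position: [0.492, 0.1421, 0.0656]
tool_rot: [0.087, 1.579, -0.075]
contact_force: [0.3, -0.4, -2.2]
finger_gap: 0.504
```

```bash
python3 -c "
from h import *
rel()"
```

```text
slide cm [ 0.26 -0.11  0.02] bay mm [ 0.1 -1.1 -2.6] rot [ 0.0035 -0.0096 -0.0067] F [ 0.3 -0.4 -2.2] z 0.0656
```

Request:
{"api": "drive_tool", "payload": {
  "rows": [
    {"hand": 0,"slide": [0.15,-0.07,0],"rot": [0,-0.004,0]},
    {"hand": 0,"slide": [0.12,0,0],"rot": [0,0,0]},
    {"hand": 0,"slide": [0,0,0],"rot": [0,0,0]}
  ]
}}

```text
time_s: 8.18
position: [0.4919, 0.1413, 0.0633]
tool_rot: [0.086, 1.574, -0.075]
contact_force: [-0.8, -0.7, -2.3]
finger_gap: 0.499
```

```bash
python3 -c "
from h import *
rel()"
```

```text
slide cm [ 0.03 -0.04  0.01] bay mm [ 0.1 -0.4 -0.3] rot [ 0.0035 -0.0049 -0.0068] F [-0.8 -0.7 -2.3] z 0.0633
```

Not touching yet; the wrist still carries the rack's weight. I'll creep down.

Request:
{"api": "drive_tool", "payload": {
  "rows": [
    {"hand": 0,"slide": [0.1,0,0],"rot": [0,0,0]},
    {"hand": 0,"slide": [0.1,0,0],"rot": [0,0,0]}
  ]
}}

```text
time_s: 8.35
position: [0.492, 0.1414, 0.063]
tool_rot: [0.087, 1.572, -0.075]
contact_force: [-5.4, -1.3, 14.1]
finger_gap: 0.504
```

Seated. The contact force is 14 N upward, at the expected height of 63 mm. Easing off and opening.

Request:
{"api": "drive_tool", "payload": {
  "rows": [
    {"hand": 0,"slide": [-0.05,0,0],"rot": [0,0,0]},
    {"hand": 0,"slide": [0,0,0],"rot": [0,0,0]}
  ]
}}

```text
time_s: 8.52
position: [0.4922, 0.1414, 0.0641]
tool_rot: [0.087, 1.571, -0.075]
contact_force: [0.4, 0.3, -0.7]
finger_gap: 0.503
```

Request:
{"api": "drive_tool", "payload": {
  "rows": [
    {"hand": 70,"slide": [0,0,0],"rot": [0,0,0]},
    {"hand": 100,"slide": [0,0,0],"rot": [0,0,0]},
    {"hand": 100,"slide": [0,0,0],"rot": [0,0,0]},
    {"hand": 100,"slide": [0,0,0],"rot": [0,0,0]},
    {"hand": 100,"slide": [0,0,0],"rot": [0,0,0]}
  ]
}}

```text
time_s: 8.93
position: [0.4927, 0.1415, 0.0641]
tool_rot: [0.087, 1.57, -0.074]
contact_force: [0.5, 0.2, 0.9]
finger_gap: 1.0
```

Request:
{"api": "drive_tool", "payload": {
  "rows": [
    {"hand": 100,"slide": [0,0,0],"rot": [0,0,0]},
    {"hand": 100,"slide": [-1.0,0,0],"rot": [0,0,0]},
    {"hand": 100,"slide": [-2.0,0,0],"rot": [0,0,0]},
    {"hand": 100,"slide": [-3.0,0,0],"rot": [0,0,0]},
    {"hand": 100,"slide": [-3.0,0,0],"rot": [0,0,0]}
  ]
}}

```text
time_s: 9.35
position: [0.4886, 0.1396, 0.1527]
tool_rot: [0.084, 1.582, -0.078]
contact_force: [1.4, -0.1, -0.4]
finger_gap: 1.002
```

Request:
{"api": "drive_tool", "payload": {
  "rows": [
    {"hand": 100,"slide": [-4,0,0],"rot": [0,0,0]},
    {"hand": 100,"slide": [-4.0,0,-2],"rot": [0,0,0]},
    {"hand": 100,"slide": [-4.0,0,-2],"rot": [0,0,0]},
    {"hand": 100,"slide": [-4.0,0,-2.0],"rot": [0,0,0]},
    {"hand": 100,"slide": [0,0,0],"rot": [0,0,0]}
  ]
}}

```text
time_s: 9.77
position: [0.4346, 0.1441, 0.316]
tool_rot: [0.088, 1.574, -0.076]
contact_force: [0.2, -0.2, -0.4]
finger_gap: 1.005
```

```bash
python3 - <<'E'
from h import *
s=arm.get_state();print(s["position"],s["contact_force"].round(1))
im,P,c,T=cloud("wrist");cv2.imwrite("pics/w5.png",im);L=(P-B)@AB*1000;np.savez("w5.npz",L=L,im=im)
h=L[...,2];b=(abs(L[...,0])<80)&(abs(L[...,1])<40)
m=b&(abs(h-45)<5);print("rack top z",np.median(h[m]),cv2.minAreaRect(L[m][:,:2].astype(np.float32)))
m=(L[...,1]>90)&(L[...,1]<200)&(h>100)&(abs(L[...,0])<120);print("lever high pts",m.sum(),L[m].min(0) if m.any() else 0,L[m].max(0) if m.any() else 0)
E
```

```text
[0.43457917 0.1441134  0.31602671] [ 0.2 -0.2 -0.4]
rack top z 45.31148528833644 ((7.4785919189453125, -0.076629638671875), (145.76480102539062, 49.41951370239258), 1.0922157764434814)
lever high pts 1496 [-21.09383169 116.84566503 100.49941867] [ 45.63233509 160.86690612 177.16762763]
```

View pics/w5.png

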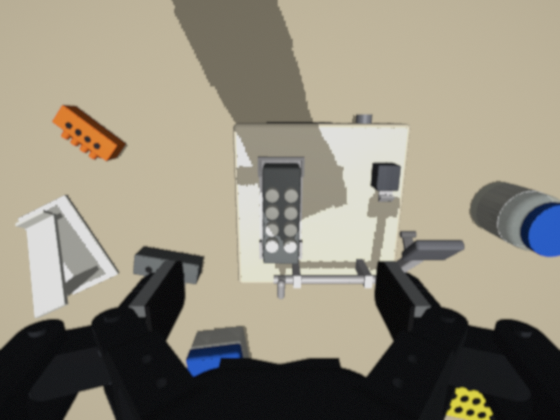

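The rack is home in the bay: its top is 45.3 mm above the bay floor, inside the guides at cols 265–302. It has been let go, and the lever is still up with its pad near (440,245). Next I'll shut the gripper and go above the pad.

```bash
cat >> h.py <<'E'
def pad(deg,dx=0,dz=0):
    a=np.radians(deg);l=np.array([.089-.150*np.cos(a)+.009*np.sin(a)+dx,.139,.041+.150*np.sin(a)+.009*np.cos(a)+dz])
    return B+AB@l
E
python3 - <<'E'
from h import *
plan((pad(50,.005,.05)+[0,0,.04],MB),(pad(50,.005,.025),MB))
E
```

```text
->  [0.5103 0.2792 0.3067] 4 rows  rot [0.001, -0.002, -0.002]
[0.18, 3.55, 1.51]
[0.18, 3.56, 1.51]
[0.18, 3.56, 1.51]
[0.17, 3.56, 1.51]
->  [0.5103 0.2792 0.2417] 2 rows  rot [0.0, 0.0, 0.0]
[3.25, 0.0, -0.0]
[3.25, 0.0, -0.0]
```

Request:
{"api": "drive_tool", "payload": {
  "rows": [
    {"hand": 0,"slide": [0,3.5,1.5],"rot": [0,0,0]},
    {"hand": 0,"slide": [0,3.5,1.5],"rot": [0,0,0]},
    {"hand": 0,"slide": [0.2,3.5,1.5],"rot": [0,0,0]},
    {"hand": 0,"slide": [0.3,3.5,1.5],"rot": [0,0,0]},
    {"hand": 0,"slide": [0,0,0],"rot": [0,0,0]}
  ]
}}

```text
time_s: 10.23
position: [0.5115, 0.2803, 0.3103]
tool_rot: [0.091, 1.572, -0.08]
contact_force: [-1.0, 0.1, -0.8]
finger_gap: 0.298
```

Request:
{"api": "drive_tool", "payload": {
  "rows": [
    {"hand": 0,"slide": [0,0,0],"rot": [0,0,0]},
    {"hand": 0,"slide": [0,0,0],"rot": [0,0,0]},
    {"hand": 0,"slide": [0,0,0],"rot": [0,0,0]},
    {"hand": 0,"slide": [0,0,0],"rot": [0,0,0]}
  ]
}}

```text
time_s: 10.57
position: [0.5112, 0.2806, 0.3067]
tool_rot: [0.087, 1.577, -0.081]
contact_force: [-0.1, 0.2, -0.8]
finger_gap: -0.001
```

```bash
python3 - <<'E'
from h import *
plan((pad(50,.005,.025),MB))
E
```

```text
->  [0.5103 0.2792 0.2417] 2 rows  rot [-0.0, -0.004, -0.002]
[3.25, -0.08, -0.01]
[3.25, -0.08, -0.02]
```

Request:
{"api": "drive_tool", "payload": {
  "rows": [
    {"hand": 0,"slide": [1.5,-0.1,0],"rot": [0,0,0]},
    {"hand": 0,"slide": [2.5,0,0],"rot": [0,0,0]},
    {"hand": 0,"slide": [2.0,0,0],"rot": [0,0,0]},
    {"hand": 0,"slide": [0,0,0],"rot": [0,0,0]}
  ]
}}

```text
time_s: 10.9
position: [0.5104, 0.2764, 0.2482]
tool_rot: [0.092, 1.572, -0.082]
contact_force: [-0.5, -0.4, 0.6]
finger_gap: 0.0
```

```bash
python3 - <<'E'
from h import *
W=[(pad(50,.005,.012),MB)]+[(pad(a,.005*a/50,.012*a/50),MB) for a in range(45,-1,-5)]+[(pad(-2,0,0),MB)]
plan(*W)
E
```

```text
->  [0.5103 0.2792 0.2287] 1 rows  rot [-0.004, -0.003, -0.006]
[1.95, 0.27, -0.03]
->  [0.4997 0.2804 0.2192] 1 rows  rot [0.0, 0.0, 0.0]
[0.95, -0.0, -1.07]
->  [0.4898 0.2814 0.2089] 1 rows  rot [0.0, 0.0, 0.0]
[1.03, 0.0, -0.99]
->  [0.4808 0.2824 0.1978] 1 rows  rot [0.0, 0.0, 0.0]
[1.11, 0.0, -0.91]
->  [0.4727 0.2833 0.186 ] 1 rows  rot [0.0, 0.0, 0.0]
[1.18, -0.0, -0.82]
->  [0.4655 0.284  0.1735] 1 rows  rot [0.0, 0.0, 0.0]
[1.24, 0.0, -0.72]
->  [0.4593 0.2847 0.1606] 1 rows  rot [0.0, 0.0, 0.0]
[1.3, -0.0, -0.62]
->  [0.4541 0.2852 0.1471] 1 rows  rot [0.0, 0.0, 0.0]
[1.34, 0.0, -0.52]
->  [0.45   0.2857 0.1333] 1 rows  rot [0.0, 0.0, 0.0]
[1.38, -0.0, -0.41]
->  [0.4471 0.286  0.1192] 1 rows  rot [0.0, 0.0, 0.0]
[1.41, 0.0, -0.3]
->  [0.4452 0.2862 0.105 ] 1 rows  rot [0.0, 0.0, 0.0]
[1.42, -0.0, -0.19]
->  [0.445  0.2862 0.0998] 1 rows  rot [0.0, 0.0, 0.0]
[0.52, 0.0, -0.02]
```

Request:
{"api": "drive_tool", "payload": {
  "rows": [
    {"hand": 0,"slide": [1.0,0.3,0],"rot": [0,0,0]},
    {"hand": 0,"slide": [1.0,0,0],"rot": [0,0,0]},
    {"hand": 0,"slide": [0.6,0,-0.6],"rot": [0,0,0]},
    {"hand": 0,"slide": [0.8,0,-0.9],"rot": [0,0,0]}
  ]
}}

```text
time_s: 11.23
position: [0.4968, 0.2788, 0.218]
tool_rot: [0.097, 1.567, -0.083]
contact_force: [-0.3, 0.4, -0.5]
finger_gap: 0.002
```

```bash
cat > arc.py <<'E'
from h import *
s=arm.get_state();l=AB.T@(s["position"]-B)
from scipy.optimize import brentq
a=brentq(lambda a:(AB.T@(pad(a,.005*a/50,.012*a/50)-B))[2]-l[2],-10,58)
print("alpha",round(a,1),"off mm",((AB.T@(pad(a,.005*a/50,.012*a/50)-B)-l)*1000).round(1),"F bay",(AB.T@s["contact_force"]).round(1))
E
python3 arc.py
```

```text
alpha 44.4 off mm [ 1.4  1.8 -0. ] F bay [-0.3  0.4 -0.5]
```

Request:
{"api": "drive_tool", "payload": {
  "rows": [
    {"hand": 0,"slide": [1.3,0.2,-0.7],"rot": [0,0,0]},
    {"hand": 0,"slide": [1.4,0,-0.8],"rot": [0,0,0]},
    {"hand": 0,"slide": [1.4,0,-0.7],"rot": [0,0,0]}
  ]
}}

```text
time_s: 11.48
position: [0.4746, 0.2836, 0.1809]
tool_rot: [0.102, 1.563, -0.08]
contact_force: [-6.5, 0.9, 9.2]
finger_gap: -0.002
```

```bash
python3 arc.py; python3 -c "
from h import *
cv2.imwrite('pics/w6.png',optics.camera('wrist')['image'])"
```

```text
alpha 27.9 off mm [-5.  -0.5 -0. ] F bay [-6.6  0.2  9.2]
```

View pics/w6.png

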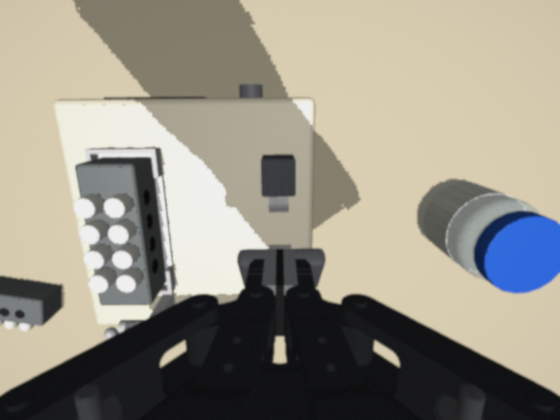

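The shut fingers press on the middle of the pad at about (280,265), and the lever is coming down. Continuing along the arc.

Request:
{"api": "drive_tool", "payload": {
  "rows": [
    {"hand": 0,"slide": [1.3,0,-0.8],"rot": [0,0,0]},
    {"hand": 0,"slide": [1.4,0,-0.8],"rot": [0,0,0]},
    {"hand": 0,"slide": [1.4,0,-0.6],"rot": [0,0,0]}
  ]
}}

```text
time_s: 11.78
position: [0.4502, 0.2865, 0.1423]
tool_rot: [0.105, 1.562, -0.077]
contact_force: [-4.4, -0.3, 4.6]
finger_gap: 0.004
```

```bash
python3 arc.py
```

```text
alpha 13.2 off mm [ 2.4 -0.8  0. ] F bay [-4.3 -0.8  4.6]
```

Request:
{"api": "drive_tool", "payload": {
  "rows": [
    {"hand": 0,"slide": [1.4,0,-0.2],"rot": [0,0,0]},
    {"hand": 0,"slide": [1.4,0,-0.1],"rot": [0,0,0]},
    {"hand": 0,"slide": [1.0,0,0],"rot": [0,0,0]}
  ]
}}

```text
time_s: 12.03
position: [0.446, 0.2874, 0.107]
tool_rot: [0.108, 1.56, -0.074]
contact_force: [-1.3, -1.1, 5.5]
finger_gap: 0.0
```

```bash
python3 arc.py
```

```text
alpha 0.7 off mm [-0.5 -1.3  0. ] F bay [-1.2 -1.2  5.5]
```

Nearly level. Pushing to the stop in small steps, watching the force.

Request:
{"api": "drive_tool", "payload": {
  "rows": [
    {"hand": 0,"slide": [0.4,-0.1,0],"rot": [0,0,0]},
    {"hand": 0,"slide": [0.3,0,0],"rot": [0,0,0]}
  ]
}}

```text
time_s: 12.2
position: [0.4462, 0.2867, 0.1005]
tool_rot: [0.11, 1.559, -0.073]
contact_force: [-1.3, -0.7, 4.2]
finger_gap: -0.002
```

Request:
{"api": "drive_tool", "payload": {
  "rows": [
    {"hand": 0,"slide": [0.25,0,0],"rot": [0,0,0]},
    {"hand": 0,"slide": [0.2,0,0],"rot": [0,0,0]}
  ]
}}

```text
time_s: 12.37
position: [0.4468, 0.2867, 0.0969]
tool_rot: [0.111, 1.558, -0.072]
contact_force: [-5.8, -0.4, 10.7]
finger_gap: 0.003
```

Request:
{"api": "drive_tool", "payload": {
  "rows": [
    {"hand": 0,"slide": [0.2,0,0],"rot": [0,0,0]},
    {"hand": 0,"slide": [0.15,0,0],"rot": [0,0,0]}
  ]
}}

```text
time_s: 12.53
position: [0.4465, 0.2869, 0.0954]
tool_rot: [0.112, 1.558, -0.072]
contact_force: [-6.1, -1.4, 16.7]
finger_gap: -0.004
```

Request:
{"api": "drive_tool", "payload": {
  "rows": [
    {"hand": 0,"slide": [0.3,0,0],"rot": [0,0,0]},
    {"hand": 0,"slide": [0.2,0,0],"rot": [0,0,0]}
  ]
}}

```text
time_s: 12.7
position: [0.446, 0.287, 0.0931]
tool_rot: [0.113, 1.558, -0.07]
contact_force: [-7.0, -3.4, 17.1]
finger_gap: 0.002
```

Request:
{"api": "drive_tool", "payload": {
  "rows": [
    {"hand": 0,"slide": [-0.5,0,0],"rot": [0,0,0]},
    {"hand": 0,"slide": [-0.6,0,0],"rot": [0,0,0]},
    {"hand": 0,"slide": [-0.8,0,0],"rot": [0,0,0]}
  ]
}}

```text
time_s: 12.95
position: [0.4486, 0.2865, 0.1139]
tool_rot: [0.114, 1.553, -0.071]
contact_force: [3.3, -0.8, 3.5]
finger_gap: -0.007
```

Request:
{"api": "drive_tool", "payload": {
  "rows": [
    {"hand": 0,"slide": [-3,0,0],"rot": [0,0,0]},
    {"hand": 0,"slide": [-4,0,0],"rot": [0,0,0]},
    {"hand": 0,"slide": [-4,-1,-1],"rot": [0,0,0]},
    {"hand": 0,"slide": [-4,-2,-2],"rot": [0,0,0]},
    {"hand": 0,"slide": [-2,-3,-3],"rot": [0,0,0]}
  ]
}}

```text
time_s: 13.37
position: [0.388, 0.2358, 0.2762]
tool_rot: [0.111, 1.558, -0.074]
contact_force: [-0.7, -0.1, -0.7]
finger_gap: 0.001
```

```bash
python3 - <<'E'
from h import *
im,P,c,T=cloud("wrist");cv2.imwrite("pics/w7.png",im);L=(P-B)@AB*1000
h=L[...,2];x,y=L[...,0],L[...,1]
m=(abs(y-140)<20)&(abs(x+61)<18)&(h>30);print("pad z",m.sum(),np.median(h[m])if m.any() else 0)
m=(abs(y)<40)&(abs(x)<80)&(abs(h-45)<4);print("rack",np.median(h[m]),cv2.minAreaRect(L[m&(x<45)][:,:2].astype(np.float32)))
m=(abs(y)<30)&(x>40)&(x<95)&(h>51)&(h<75);print("finger",m.sum(),L[m].min(0),L[m].max(0))
im,P,c,T=cloud("scene");cv2.imwrite("pics/s2.png",cv2.resize(im[150:310,180:480],None,fx=2.6,fy=2.6,interpolation=cv2.INTER_CUBIC))
L=(P-B)@AB*1000;m=(abs(L[...,1]-140)<18)&(abs(L[...,0]+61)<18)&(L[...,2]>30);print("scene pad z",m.sum(),np.median(L[m][:,2]) if m.any() else 0)
print(arm.get_state()["contact_force"].round(1))
E
```

```text
pad z 0 0
rack 45.21198535830209 ((-10.853996276855469, 0.029783248901367188), (48.32936096191406, 109.03575897216797), 89.73500061035156)Traceback (most recent call last):
  File "<stdin>", line 6, in <module>
    return umr_minimum(a, axis, None, out, keepdims, initial, where)
ValueError: zero-size array to reduction operation minimum which has no identity
```

View pics/w7.png

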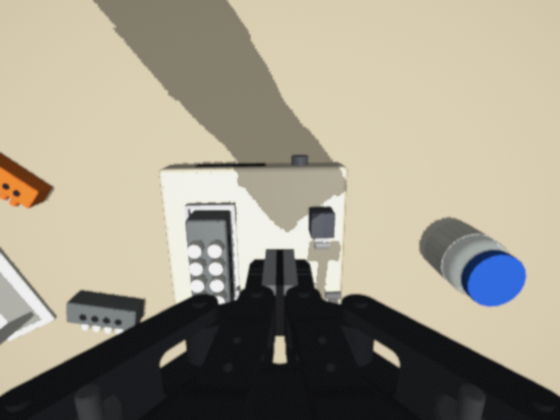

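The view shows the lever sprung back up: the catch post at (321,222) is uncovered, so it did not latch. The rack is still home. I'll check the lever's geometry numerically before pressing again.

```bash
python3 - <<'E'
from h import *
for n in ("scene","top"):
    im,P,c,T=cloud(n);L=(P-B)@AB*1000;h=L[...,2];x,y=L[...,0],L[...,1]
    m=(y>100)&(y<185)&(x>-120)&(x<110)&(h>10)
    q=L[m];print(n,m.sum())
    for a in range(-100,110,15):
        s=q[(q[:,0]>=a)&(q[:,0]<a+15)]
        if len(s): print(a,len(s),"z",np.percentile(s[:,2],[5,50,95]).round(0),"y",s[:,1].min().round(0),s[:,1].max().round(0))
s=arm.get_state();print(s["position"],s["contact_force"].round(1))
E
```

```text
scene 1641
-100 427 z [449. 583. 647.] y 100.0 125.0
-85 63 z [538. 569. 597.] y 100.0 110.0
-70 10 z [22. 25. 28.] y 123.0 133.0
-55 24 z [21. 26. 30.] y 123.0 153.0
-40 24 z [12. 23. 29.] y 122.0 152.0
-25 47 z [ 24. 172. 176.] y 117.0 158.0
-10 132 z [154. 165. 176.] y 116.0 160.0
5 103 z [130. 150. 161.] y 117.0 159.0
20 45 z [112. 123. 135.] y 131.0 144.0
35 41 z [ 94. 106. 114.] y 131.0 144.0
50 41 z [78. 88. 97.] y 131.0 144.0
65 47 z [56. 69. 84.] y 114.0 145.0
80 87 z [38. 48. 61.] y 101.0 147.0
95 43 z [16. 43. 51.] y 100.0 147.0
top 510
-100 19 z [706. 727. 733.] y 100.0 126.0
-70 8 z [16. 25. 32.] y 124.0 135.0
-55 31 z [19. 26. 32.] y 125.0 154.0
-40 33 z [14. 26. 30.] y 125.0 156.0
-25 52 z [ 22. 174. 178.] y 118.0 161.0
-10 54 z [156. 165. 171.] y 118.0 161.0
5 34 z [133. 148. 157.] y 118.0 160.0
20 18 z [111. 123. 132.] y 132.0 146.0
35 20 z [ 97. 101. 116.] y 132.0 146.0
50 14 z [78. 88. 97.] y 133.0 145.0
65 22 z [59. 67. 80.] y 120.0 146.0
80 57 z [35. 48. 57.] y 100.0 148.0
95 3 z [42. 45. 48.] y 113.0 131.0
[0.38585338 0.23420881 0.27554664] [ 0.2  0.2 -0.3]
```

```bash
cat > lev.py <<'E'
from h import *
def lever():
    im,P,c,T=cloud("scene");L=(P-B)@AB*1000
    m=(L[...,1]>131)&(L[...,1]<147)&(L[...,0]>0)&(L[...,0]<75)&(L[...,2]>20)&(L[...,2]<200)
    q=L[m]
    if len(q)<10: print("few",len(q));return
    k=np.polyfit(q[:,0],q[:,2],1);print("lever alpha deg",np.degrees(np.arctan(-k[0])).round(1),"n",len(q),"z at x=40",np.polyval(k,40).round(1))
if __name__=="__main__":
    lever();s=arm.get_state();M=R.from_rotvec(s["tool_rot"]);print("F",s["contact_force"].round(1),"tau",s["torque"].round(2),"bay",(AB.T@(s["position"]-B)*1000).round(1),"toolx",(AB.T@M.as_matrix()[:,0]).round(3))
E
python3 lev.py; python3 - <<'E'
from h import *
plan((pad(50,.005,.030),MB))
E
```

```text
lever alpha deg 50.5 n 221 z at x=40 109.6
F [ 0.4  0.2 -0.4] tau [ 0.01 -0.07  0.02] bay [-114.    81.5  219.1] toolx [ 0.009  0.023 -1.   ]
->  [0.5103 0.2792 0.2467] 4 rows  rot [-0.003, 0.002, -0.006]
[0.74, 1.46, 2.94]
[0.73, 1.45, 2.94]
[0.71, 1.45, 2.95]
[0.7, 1.44, 2.96]
```

Request:
{"api": "drive_tool", "payload": {
  "rows": [
    {"hand": 0,"slide": [-0.3,1.5,3.0],"rot": [-0.003,0.002,-0.006]},
    {"hand": 0,"slide": [0,1.5,3.0],"rot": [-0.003,0.002,-0.006]},
    {"hand": 0,"slide": [0,1.5,3.0],"rot": [-0.003,0.002,-0.006]},
    {"hand": 0,"slide": [1.0,1.4,3.0],"rot": [-0.003,0.002,-0.006]},
    {"hand": 0,"slide": [1.5,0,0],"rot": [0,0,0]}
  ],
  "grip_force": 120
}}

```text
time_s: 13.98
position: [0.517, 0.2816, 0.2498]
tool_rot: [0.08, 1.572, -0.085]
contact_force: [-2.1, -1.0, -1.4]
finger_gap: 0.003
```

```bash
python3 arc.py;python3 - <<'E'
from h import *
plan((pad(50,.005,.015),MB))
E
```

```text
->  [0.5103 0.2792 0.2317] 1 rows  rot [0.001, -0.003, 0.004]
[1.81, -0.3, -0.63]Traceback (most recent call last):
  File "arc.py", line 4, in <module>
    a=brentq(lambda a:(AB.T@(pad(a,.005*a/50,.012*a/50)-B))[2]-l[2],-10,58)
    r = _zeros._brentq(f, a, b, xtol, rtol, maxiter, args, full_output, disp)
ValueError: f(a) and f(b) must have different signs
```

Request:
{"api": "drive_tool", "payload": {
  "rows": [
    {"hand": 0,"slide": [1.2,-0.2,-0.6],"rot": [0,0,0]},
    {"hand": 0,"slide": [1.0,0,-0.6],"rot": [0,0,0]},
    {"hand": 0,"slide": [1.2,0,-1.0],"rot": [0,0,0]},
    {"hand": 0,"slide": [1.4,0,-1.0],"rot": [0,0,0]},
    {"hand": 0,"slide": [1.4,0,-0.9],"rot": [0,0,0]}
  ]
}}

```text
time_s: 14.4
position: [0.4782, 0.2856, 0.1736]
tool_rot: [0.076, 1.586, -0.093]
contact_force: [1.2, 0.5, 3.3]
finger_gap: 0.001
```

```bash
python3 arc.py;python3 lev.py
```

```text
alpha 25.0 off mm [-12.5  -2.9   0. ] F bay [1.1 0.6 3.3]
lever alpha deg 40.4 n 177 z at x=40 88.0
F [-0.   0.  -1.5] tau [ 0.17 -0.27 -0.04] bay [-30.4 141.  115.7] toolx [-0.02  -0.015 -1.   ]
```

```bash
python3 - <<'E'
from h import *
for n in ("scene","wrist"):
    im,P,c,T=cloud(n);L=(P-B)@AB*1000;h=L[...,2];x,y=L[...,0],L[...,1]
    m=(y>112)&(y<170)&(x>-100)&(x<90)&(h>33)&(h<220)
    q=L[m];print(n,m.sum())
    for a in range(-100,90,10):
        s=q[(q[:,0]>=a)&(q[:,0]<a+10)]
        if len(s): print(a,len(s),"z",np.percentile(s[:,2],[3,50,97]).round(0),"y",s[:,1].min().round(0),s[:,1].max().round(0))
    cv2.imwrite(f"pics/{n}8.png",im)
s=arm.get_state();print(s["position"],s["contact_force"].round(1))
a=cv2.resize(cv2.imread("pics/scene8.png")[150:280,290:420],None,fx=3.5,fy=3.5);b=cv2.imread("pics/wrist8.png")[60:400,110:450]
b=cv2.resize(b,(a.shape[0],a.shape[0]));
cv2.imwrite("pics/both8.png",cv2.resize(np.hstack([a,b]),(800,400)))
E
```

```text
scene 675
-50 3 z [144. 148. 197.] y 119.0 158.0
-40 53 z [140. 153. 212.] y 112.0 169.0
-30 153 z [134. 160. 208.] y 112.0 169.0
-20 197 z [124. 179. 217.] y 112.0 170.0
-10 35 z [ 90. 122. 134.] y 121.0 157.0
0 24 z [104. 113. 120.] y 131.0 145.0
10 24 z [ 97. 105. 114.] y 131.0 144.0
20 24 z [ 93.  98. 106.] y 131.0 144.0
30 24 z [82. 90. 97.] y 131.0 145.0
40 26 z [75. 82. 90.] y 131.0 144.0
50 25 z [65. 73. 80.] y 131.0 144.0
60 24 z [56. 65. 74.] y 131.0 144.0
70 21 z [50. 60. 67.] y 131.0 144.0
80 42 z [43. 50. 60.] y 114.0 147.0
wrist 13394
-50 2581 z [147. 198. 220.] y 112.0 170.0
-40 8560 z [150. 200. 215.] y 112.0 170.0
-30 1826 z [141. 207. 212.] y 112.0 170.0
-20 423 z [132. 200. 213.] y 112.0 170.0
-10 1 z [129. 129. 129.] y 160.0 160.0
80 3 z [48. 49. 49.] y 138.0 142.0
[0.47855534 0.28503902 0.17414635] [ 2.3 -1.7  1.7]
```

View pics/both8.png

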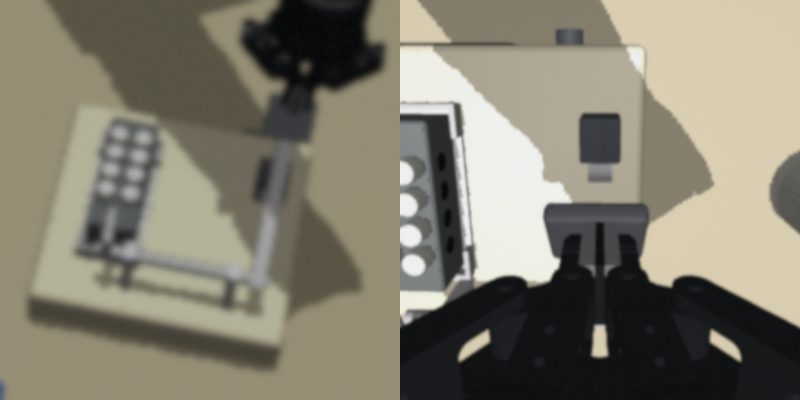

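The picture shows why it failed. Pushed on at their tips, the shut fingers splay: they are spread apart on the pad, around (575–628, 240) in the right half. The lever has stayed near 37° although the TCP says lower. Instead I'll grip the pad by its sides (44 mm wide) and bring the lever down that way. Backing off first.

Request:
{"api": "drive_tool", "payload": {
  "rows": [
    {"hand": 0,"slide": [-3.0,0,1.5],"rot": [0,0,0]},
    {"hand": 0,"slide": [-4,0,1.5],"rot": [0,0,0]},
    {"hand": 50,"slide": [-4,0,0],"rot": [0,0,0]},
    {"hand": 100,"slide": [0,0,0],"rot": [0,0,0]},
    {"hand": 100,"slide": [0,0,0],"rot": [0,0,0]}
  ],
  "grip_force": 50
}}

```text
time_s: 14.97
position: [0.5125, 0.2818, 0.2859]
tool_rot: [0.07, 1.592, -0.098]
contact_force: [0.5, -0.6, 0.1]
finger_gap: 0.42
```

Request:
{"api": "drive_tool", "payload": {
  "rows": [
    {"hand": 100,"slide": [0,0,0],"rot": [0,0,0]},
    {"hand": 100,"slide": [0,0,0],"rot": [0,0,0]},
    {"hand": 100,"slide": [0,0,0],"rot": [0,0,0]},
    {"hand": 100,"slide": [0,0,0],"rot": [0,0,0]},
    {"hand": 100,"slide": [0,0,0],"rot": [0,0,0]}
  ]
}}

```text
time_s: 15.38
position: [0.5135, 0.2816, 0.2847]
tool_rot: [0.069, 1.593, -0.099]
contact_force: [0.1, 0.2, -0.7]
finger_gap: 0.998
```

```bash
python3 lev.py; python3 - <<'E'
from h import *
plan((B+AB@np.array([-.002,.139,.215]),MB),(B+AB@np.array([-.002,.139,.143]),MB))
E
```

```text
lever alpha deg 50.4 n 221 z at x=40 109.1
F [-0.3 -1.2  0.3] tau [ 0.05 -0.02  0.  ] bay [  7.3 141.7 229.7] toolx [-0.023 -0.02  -1.   ]
->  [0.5039 0.2799 0.27  ] 1 rows  rot [-0.0, -0.023, 0.02]
[1.49, -0.24, -0.9]
->  [0.5039 0.2799 0.198 ] 2 rows  rot [0.0, 0.0, 0.0]
[3.6, 0.0, -0.0]
[3.6, 0.0, -0.0]
```

Request:
{"api": "drive_tool", "payload": {
  "rows": [
    {"hand": 100,"slide": [1.0,-0.2,-0.9],"rot": [0,-0.023,0.02]},
    {"hand": 100,"slide": [2.0,0,0],"rot": [0,0,0]},
    {"hand": 100,"slide": [2.5,0,0],"rot": [0,0,0]},
    {"hand": 100,"slide": [2.5,0,0],"rot": [0,0,0]},
    {"hand": 100,"slide": [0,0,0],"rot": [0,0,0]}
  ]
}}

```text
time_s: 15.85
position: [0.503, 0.2805, 0.2017]
tool_rot: [0.084, 1.568, -0.082]
contact_force: [-0.2, 0.0, -0.6]
finger_gap: 0.998
```

```bash
python3 - <<'E'
from h import *
plan((B+AB@np.array([-.002,.139,.143]),MB))
print(arm.get_state()["contact_force"])
E
```

```text
->  [0.5039 0.2799 0.198 ] 1 rows  rot [0.001, 0.001, -0.001]
[0.37, -0.05, 0.09]
[-0.21494264  0.02926558 -0.57368645]
```

Good position. Closing on the pad's sides.

Request:
{"api": "drive_tool", "payload": {
  "rows": [
    {"hand": 0,"slide": [0.2,0,0],"rot": [0,0,0]},
    {"hand": 0,"slide": [0,0,0],"rot": [0,0,0]},
    {"hand": 0,"slide": [0,0,0],"rot": [0,0,0]},
    {"hand": 0,"slide": [0,0,0],"rot": [0,0,0]},
    {"hand": 0,"slide": [0,0,0],"rot": [0,0,0]}
  ],
  "grip_force": 60
}}

```text
time_s: 16.27
position: [0.5036, 0.2811, 0.2031]
tool_rot: [0.085, 1.566, -0.081]
contact_force: [0.7, 0.5, 0.8]
finger_gap: 0.302
```

Request:
{"api": "drive_tool", "payload": {
  "rows": [
    {"hand": 0,"slide": [0,0,0],"rot": [0,0,0]},
    {"hand": 0,"slide": [0,0,0],"rot": [0,0,0]}
  ]
}}

```text
time_s: 16.43
position: [0.5045, 0.2815, 0.2047]
tool_rot: [0.086, 1.564, -0.08]
contact_force: [0.0, 0.9, 0.3]
finger_gap: 0.009
```

```bash
cat > arc2.py <<'E'
from h import *
from lev import lever
lever()
s=arm.get_state();l=AB.T@(s["position"]-B)
# rigid circle about hinge: gripped point keeps its radius r and vertical tool offset k
k=.012   # pad mid-plane above tcp
p=l+[0,0,k]-np.array([.089,.139,.041]);r=np.hypot(p[0],p[2]);a=np.degrees(np.arctan2(p[2],-p[0]))
print("bay",(l*1000).round(1),"r",r.round(4),"ang",a.round(1),"F bay",(AB.T@s["contact_force"]).round(1),"gap",round(float(s["finger_gap"]),3))
M=R.from_rotvec(s["tool_rot"]);rot=(M.inv()*R.from_matrix(MB)).as_rotvec();print("rot",rot.round(3))
R0=.150;q=l
for b in np.arange(a-5,-4,-5):
    g=np.array([.089-R0*np.cos(np.radians(b)),l[1],.041+R0*np.sin(np.radians(b))-k]);d=AB@(g-q);print(round(b,1),(MB.T@d*100).round(2));q=g
E
python3 arc2.py
```

```text
lever alpha deg 55.1 n 233 z at x=40 111.6
bay [ -1.5 140.6 149.6] r 0.1508 ang 53.1 F bay [-0.4  0.2 -0.2] gap -0.004
rot [ 0.001  0.005 -0.004]
48.1 [ 0.9   0.   -0.96]
43.1 [ 0.92  0.   -0.94]
38.1 [ 0.99 -0.   -0.85]
33.1 [ 1.06  0.   -0.76]
28.1 [ 1.13 -0.   -0.67]
23.1 [ 1.18  0.   -0.57]
18.1 [ 1.22  0.   -0.46]
13.1 [ 1.26 -0.   -0.35]
8.1 [ 1.29  0.   -0.24]
3.1 [ 1.3  -0.   -0.13]
-1.9 [ 1.31  0.   -0.01]
```

The jaws shut fully, so they missed the pad. I'll read from depth where the fingertips really are relative to the TCP.

```bash
cat > tips.py <<'E'
from h import *
c=optics.camera("wrist");z=c["z_map"].astype(float);v,u=np.mgrid[:420,:560]
p=np.stack([(u-c["cx"])/c["fx"]*z,(v-c["cy"])/c["fy"]*z,z,np.ones_like(z)],-1)@c["T_tool_cam"].T*1000
p=p[...,:3]; 
def prof(name,p,m):
    q=p[m];print(name,"x=along fingers (mm), n, y range, z(min) ")
    for a in range(-100,60,10):
        s=q[(q[:,0]>=a)&(q[:,0]<a+10)]
        if len(s)>2: print(a,len(s),"y",np.percentile(s[:,1],[1,25,50,75,99]).round(0),"z",np.percentile(s[:,2],[1,50,99]).round(0))
prof("tool",p,(z>0)&(abs(p[...,1])<60)&(p[...,2]>-45)&(p[...,2]<60))
E
python3 tips.py
```

```text
tool x=along fingers (mm), n, y range, z(min) 
-100 6673 y [-43. -29.   3.  28.  41.] z [-17. -10.   8.]
-90 4728 y [-36. -21.  -2.  20.  35.] z [-14. -12.   8.]
-80 1495 y [-26.  -5.  -1.   3.  26.] z [-14.  -9.  11.]
-70 622 y [-14.  -5.  -0.   4.  13.] z [-12. -11.  -6.]
-60 712 y [-14.  -8.  -1.   7.  13.] z [-12.  -8.  -6.]
-50 543 y [-14.  -7.  -0.   6.  13.] z [-12. -11.  -6.]
-40 41 y [-8. -4. -1.  2.  9.] z [-11. -11.  -7.]
-30 1840 y [-22. -12.  -1.   9.  20.] z [-18. -14.  -6.]
-20 476 y [-22. -12.  -1.  10.  19.] z [-6. -2.  2.]
-10 251 y [-22. -16. -10.  13.  19.] z [ 2.  6. 10.]
0 38 y [-22. -16. -11.  13.  19.] z [10. 12. 12.]
40 226 y [-9. -6. -2.  3.  6.] z [-3. -1.  3.]
```

Request:
{"api": "drive_tool", "payload": {
  "rows": [
    {"hand": 0,"slide": [-3.0,0,0],"rot": [0,0,0]},
    {"hand": 0,"slide": [-4,0,0],"rot": [0,0,0]},
    {"hand": 0,"slide": [-3,0,0],"rot": [0,0,0]},
    {"hand": 0,"slide": [0,0,0],"rot": [0,0,0]}
  ]
}}

```text
time_s: 16.87
position: [0.5017, 0.2798, 0.3058]
tool_rot: [0.083, 1.57, -0.083]
contact_force: [0.5, 0.7, -0.7]
finger_gap: 0.0
```

```bash
python3 tips.py; python3 -c "
from h import *
print(arm.get_state())"
```

```text
tool x=along fingers (mm), n, y range, z(min) 
-100 6677 y [-43. -29.   2.  28.  42.] z [-17. -10.   8.]
-90 4707 y [-36. -21.  -2.  20.  35.] z [-14. -12.   8.]
-80 1491 y [-26.  -4.  -0.   3.  25.] z [-14.  -9.  10.]
-70 635 y [-14.  -5.  -0.   4.  13.] z [-12. -11.  -6.]
-60 697 y [-14.  -8.  -1.   7.  13.] z [-12.  -8.  -6.]
-50 546 y [-14.  -7.  -1.   6.  13.] z [-12. -10.  -6.]
-40 43 y [-7. -4. -1.  2.  6.] z [-11. -11. -10.]
{'time_s': 16.9167, 'qpos': array([5.08538662e-01, 3.21832481e-01, 3.72282620e-01, 1.62371135e+00,
       3.90934501e-04, 6.14259562e-01]), 'joint_velocities': array([ 1.16764344e-03,  2.07807076e-02, -8.90844090e-02, -6.28205387e-02,
       -1.27677507e-03, -1.06113080e-06]), 'tau': array([ 1.87496538e-03, -6.10016155e+01,  3.62337399e+01,  9.27570853e-01,
        1.93869295e-03, -1.59865308e-04]), 'position': array([0.50156699, 0.27974681, 0.30366103]), 'tool_rot': array([ 0.08228116,  1.57149618, -0.08382366]), 'contact_force': array([-0.05792161, -0.17865067, -0.51114116]), 'torque': array([ 0.00245232,  0.02557659, -0.01402687]), 'finger_gap': 0.0031120172526499846}
```

With the fingers free and shut, the depth shows their tips about 38 mm behind the reported TCP. That explains everything so far. The presses stopped roughly 10° short of level, and the rack was held by its caps (gap of about 43 mm). The rack is still properly seated. I'll press again with this offset included.

```bash
cat > arc3.py <<'E'
from h import *
from scipy.optimize import brentq
f=lambda a:pad(a,.005*a/50,-.038+.012*a/50)
s=arm.get_state();l=AB.T@(s["position"]-B)
g=lambda a:(AB.T@(f(a)-B))[2]-l[2]
a=brentq(g,-14,58) if g(-14)*g(58)<0 else 50
M=R.from_rotvec(s["tool_rot"]);print("alpha",round(a,1),"bay",(l*1000).round(1),"off mm",((AB.T@(f(a)-B)-l)*1000).round(1),"F bay",(AB.T@s["contact_force"]).round(1),"rot",(M.inv()*R.from_matrix(MB)).as_rotvec().round(3))
p=s["position"]
for b in list(np.arange(a-5,-1,-5))+[-2]: print(round(b,1),(MB.T@(f(b)-p)*100).round(2));p=f(b)
E
python3 arc3.py
```

```text
alpha 50 bay [ -4.3 138.6 248.7] off mm [   8.8    0.4 -113. ] F bay [-0.  -0.2 -0.5] rot [ 0.001 -0.002  0.001]
45 [12.24  0.04 -0.19]
40 [ 1.03  0.   -0.99]
35 [ 1.11  0.   -0.91]
30 [ 1.18 -0.   -0.82]
25 [ 1.24  0.   -0.72]
20 [ 1.3  -0.   -0.62]
15 [ 1.34  0.   -0.52]
10 [ 1.38 -0.   -0.41]
5 [ 1.41  0.   -0.3 ]
0 [ 1.42 -0.   -0.19]
-2 [ 0.57  0.   -0.04]
```

Request:
{"api": "drive_tool", "payload": {
  "rows": [
    {"hand": 0,"slide": [2.5,0,0],"rot": [0,0,0]},
    {"hand": 0,"slide": [3.5,0,0],"rot": [0,0,0]},
    {"hand": 0,"slide": [3.0,0,0],"rot": [0,0,0]},
    {"hand": 0,"slide": [1.5,0,0],"rot": [0,0,0]}
  ],
  "grip_force": 80
}}

```text
time_s: 17.25
position: [0.5036, 0.2809, 0.1976]
tool_rot: [0.086, 1.564, -0.08]
contact_force: [-0.1, 0.4, -0.5]
finger_gap: -0.0
```

```bash
python3 arc3.py
```

```text
alpha 54.0 bay [ -2.4 139.9 142.6] off mm [15.9 -0.9 -0. ] F bay [-0.1  0.4 -0.5] rot [ 0.001  0.005 -0.004]
49.0 [ 0.87 -0.09  0.47]
44.0 [ 0.96 -0.   -1.05]
39.0 [ 1.05  0.   -0.98]
34.0 [ 1.13 -0.   -0.89]
29.0 [ 1.19  0.   -0.8 ]
24.0 [ 1.26  0.   -0.7 ]
19.0 [ 1.31 -0.   -0.6 ]
14.0 [ 1.35  0.   -0.5 ]
9.0 [ 1.39 -0.   -0.39]
4.0 [ 1.41 -0.   -0.28]
-1.0 [ 1.43  0.   -0.16]
-2 [ 0.29  0.   -0.02]
```

Request:
{"api": "drive_tool", "payload": {
  "rows": [
    {"hand": 0,"slide": [0.9,-0.1,0.4],"rot": [0,0,0]},
    {"hand": 0,"slide": [1.0,0,-0.8],"rot": [0,0,0]},
    {"hand": 0,"slide": [1.2,0,-1.0],"rot": [0,0,0]},
    {"hand": 0,"slide": [1.3,0,-1.0],"rot": [0,0,0]},
    {"hand": 0,"slide": [1.4,0,-0.9],"rot": [0,0,0]}
  ]
}}

```text
time_s: 17.67
position: [0.4692, 0.282, 0.1307]
tool_rot: [0.085, 1.567, -0.083]
contact_force: [4.4, -0.0, 1.6]
finger_gap: 0.004
```

```bash
python3 arc3.py;python3 lev.py
```

```text
alpha 23.1 bay [-36.7 137.3  75.7] off mm [-6.4  1.7 -0. ] F bay [4.4 0.4 1.6] rot [-0.001  0.002 -0.001]
18.1 [ 1.32  0.17 -1.22]
13.1 [ 1.36  0.   -0.48]
8.1 [ 1.39 -0.   -0.37]
3.1 [ 1.41  0.   -0.26]
-2 [ 1.46  0.   -0.14]
lever alpha deg 23.5 n 139 z at x=40 69.6
F [-0.3 -0.3 -0.5] tau [ 0.18 -0.4   0.01] bay [-39.4 136.3  72.9] toolx [-0.002 -0.001 -1.   ]
```

The lever measures 23.5°, which matches the prediction of 23.1°. Continuing.

Request:
{"api": "drive_tool", "payload": {
  "rows": [
    {"hand": 0,"slide": [1.3,0.2,-0.8],"rot": [0,0,0]},
    {"hand": 0,"slide": [1.4,0,-0.6],"rot": [0,0,0]},
    {"hand": 0,"slide": [1.4,0,-0.4],"rot": [0,0,0]}
  ]
}}

```text
time_s: 17.97
position: [0.4518, 0.2854, 0.0881]
tool_rot: [0.085, 1.563, -0.084]
contact_force: [6.5, 0.5, 29.8]
finger_gap: 0.005
```

```bash
python3 arc3.py;python3 lev.py
```

```text
alpha 7.4 bay [-54.4 138.9  33.1] off mm [-3.4  0.1  0. ] F bay [ 6.4  1.2 29.8] rot [-0.001  0.006 -0.001]
2.4 [ 1.42  0.01 -0.58]
-2 [ 1.26  0.   -0.12]
lever alpha deg 6.3 n 116 z at x=40 52.6
F [ 3.6  0.5 15.8] tau [ 0.11 -0.75 -0.02] bay [-55.3 138.7  31.3] toolx [ 0.004  0.    -1.   ]
```

Request:
{"api": "drive_tool", "payload": {
  "rows": [
    {"hand": 0,"slide": [0.4,0,-0.2],"rot": [0,0,0]},
    {"hand": 0,"slide": [0.4,0,-0.1],"rot": [0,0,0]},
    {"hand": 0,"slide": [0.4,0,0],"rot": [0,0,0]},
    {"hand": 0,"slide": [0.4,0,0],"rot": [0,0,0]}
  ]
}}

```text
time_s: 18.35
position: [0.4511, 0.2857, 0.079]
tool_rot: [0.088, 1.554, -0.081]
contact_force: [-2.0, 1.6, 4.2]
finger_gap: -0.001
```

```bash
python3 arc3.py;python3 lev.py
```

```text
alpha 4.2 bay [-55.1 139.1  24. ] off mm [-4.4 -0.1  0. ] F bay [-2.2  1.4  4.2] rot [-0.001  0.015 -0.005]
-0.8 [ 1.43 -0.01 -0.61]
-2 [ 0.35  0.   -0.02]
lever alpha deg 2.6 n 106 z at x=40 49.1
F [0.1 0.7 0.3] tau [ 0.08 -0.   -0.01] bay [-55.3 139.   23.2] toolx [ 0.014  0.005 -1.   ]
```

Request:
{"api": "drive_tool", "payload": {
  "rows": [
    {"hand": 0,"slide": [0.4,0,-0.1],"rot": [0,0,0]},
    {"hand": 0,"slide": [0.4,0,-0.1],"rot": [0,0,0]},
    {"hand": 0,"slide": [0.4,0,0],"rot": [0,0,0]}
  ]
}}

```text
time_s: 18.65
position: [0.45, 0.2859, 0.0664]
tool_rot: [0.088, 1.552, -0.081]
contact_force: [-6.0, -0.4, 34.3]
finger_gap: -0.0
```

```bash
python3 lev.py
```

```text
lever alpha deg -1.5 n 104 z at x=40 45.7
F [-5.4 -3.2 17.2] tau [-0.8   0.82 -0.08] bay [-56.1 139.3  11.7] toolx [ 0.017  0.006 -1.   ]
```

The lever is at the stop (-1.5°, force rising). Releasing upward and checking.

Request:
{"api": "drive_tool", "payload": {
  "rows": [
    {"hand": 0,"slide": [-1,0,0],"rot": [0,0,0]},
    {"hand": 0,"slide": [-3,0,0],"rot": [0,0,0]},
    {"hand": 0,"slide": [-4,0,0],"rot": [0,0,0]},
    {"hand": 0,"slide": [-4,0,0],"rot": [0,0,0]},
    {"hand": 0,"slide": [-4,0,-1],"rot": [0,0,0]}
  ]
}}

```text
time_s: 19.12
position: [0.4328, 0.283, 0.22]
tool_rot: [0.079, 1.57, -0.091]
contact_force: [0.5, 0.7, -0.5]
finger_gap: 0.002
```

Request:
{"api": "drive_tool", "payload": {
  "rows": [
    {"hand": 0,"slide": [-3,0,-3],"rot": [0,0,0]},
    {"hand": 0,"slide": [0,-2,-3],"rot": [0,0,0]},
    {"hand": 0,"slide": [0,-2,-2],"rot": [0,0,0]},
    {"hand": 0,"slide": [0,0,0],"rot": [0,0,0]}
  ]
}}

```text
time_s: 19.45
position: [0.3486, 0.2533, 0.2563]
tool_rot: [0.083, 1.565, -0.087]
contact_force: [1.0, 0.3, 0.6]
finger_gap: -0.002
```

```bash
python3 lev.py; python3 - <<'E'
from h import *
for n in ("wrist","scene"):
    im,P,c,T=cloud(n);L=(P-B)@AB*1000;h=L[...,2];x,y=L[...,0],L[...,1]
    m=(abs(y-140)<20)&(abs(x+61)<18)&(h>35)&(h<80);print(n,"pad z",m.sum(),np.median(h[m])if m.any() else 0)
    m=(abs(y)<30)&(x<45)&(x>-80)&(abs(h-45)<4);print("rack top",np.median(h[m]),"xmin",np.percentile(x[m],1),"y",y[m].min(),y[m].max())
    m=(abs(y)<30)&(x>50)&(x<95)&(h>48)&(h<75);print("finger",m.sum(),L[m].min(0) if m.any() else 0,L[m].max(0)if m.any() else 0)
cv2.imwrite("pics/s9.png",cv2.resize(im[140:310,180:480],None,fx=2.6,fy=2.6,interpolation=cv2.INTER_CUBIC))
s=arm.get_state();print(s["time_s"],s["position"],s["contact_force"].round(1))
E
```

```text
lever alpha deg 1.1 n 107 z at x=40 47.7
F [ 0.4  0.3 -0.4] tau [-0.04  0.01  0.04] bay [-152.2   97.3  200.9] toolx [ 0.005 -0.002 -1.   ]
wrist pad z 841 50.82583591500627
rack top 45.14268854932495 xmin -64.85444047571535 y -23.746327304061193 24.491714684455467
finger 0 0 0
scene pad z 133 50.38647987833238
rack top 45.00072368658608 xmin -64.23244802730567 y -25.664116666765135 22.277411752493137
finger 69 [ 50.84148182 -23.15775895  48.09347368] [94.72809983 24.92050536 71.0136798 ]
19.6 [0.3519812  0.2554755  0.25520157] [-0.4  0.3  0.1]
```

View pics/s9.png

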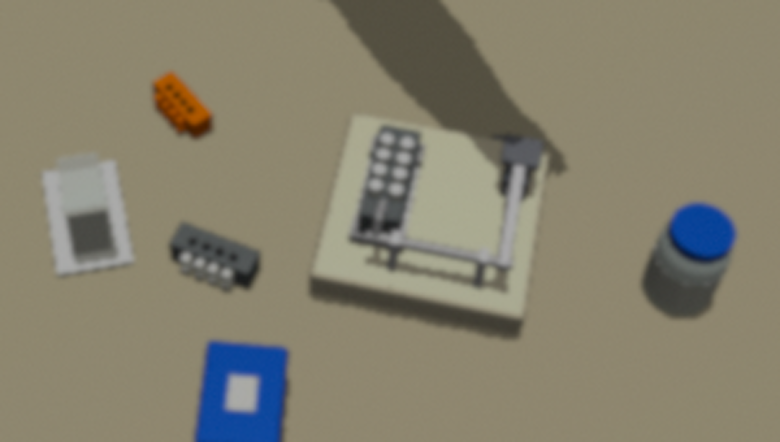

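The lever is level and latched on its own, with its pad at (520,150). The hold-down finger lies over the far end of the rack at (380,215), the rack is in the bay, and the bystanders in view have not moved. The robot is clear, so I'm handing in.

```bash
python3 -c "
from h import *
print(order.finish_job())"
```

```text
the job is handed in; nothing more can be done
None
```

The rack is fully home in the mixer's bay, tubes up, and the lever is down and held by its catch. I let go of the rack while the lever was still up, and handed the job in at about 19.6 s.

**Last checks, with the robot touching nothing:**
- **Rack:** its top is 45.0–45.1 mm above the bay floor, as it should be when seated. It lies within about 0.5 mm of the bay's centre.
- **Lever:** it stays level by itself, measured at 1.1°. Its pad is 50.4–50.8 mm above the bay floor, against 50 mm expected.
- **Hold-down finger:** it lies over the rack's far end in the scene view. The wrist camera's depth could not confirm it because that end was out of sight.
- **Bystanders:** the tip box and jar look unmoved. The tub was outside the last picture, and I did not measure its position; the arm never worked near it.

**What did not go as planned:**
- **Lever attempts:** two presses failed to latch the lever, and an attempt to grip its pad missed. The shut fingertips appeared about 38 mm behind the reported TCP in the wrist depth. With that allowed for, the next press latched. I first put this down to the fingers splaying, which was wrong.
- **Rack grip:** by the same offset, the rack was probably carried by its caps rather than its sides. The gripper opening of about 43 mm fits that. It stayed square and did not slip.
- **Forces:** the highest readings were about 34 N at the lever's stop and 14 N when setting the rack down.

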